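# Re-rack four pipe fittings in reverse order

### The arm

A 7-joint arm with a two-finger parallel gripper is mounted at the origin on the work surface. World frame = base frame: x ahead of the robot, y to its left, z up, the work surface at z = 0. Lengths are in m, angles in rad, forces in N, time in s.
With the tool pointing down it reaches from about 0.425 to 0.875 m from the base axis. Payload 8.4 kg.
Tool frame: the origin (TCP) lies at the very end of the fingers, on their centre line; the grasp point (between the pads) lies 19 mm behind it; z points along the fingers, y is the direction in which the jaws open and shut (so a half turn about z gives the same grasp; the last joint's range is limited). The gripper opens to 87 mm and grips with 3 to 60 N. Pads are 19 mm wide; open, the fingers measure 117 mm over their backs; the gripper's body (75 mm by 190 mm) begins 51 mm behind the grasp point.
Start: joints at [-1.217, 0.333, 0.04, 1.465, -0.013, 1.343, -0.059], TCP at [0.284, 0.584, 0.223] pointing down, gripper open.
Joint ranges: [-2.58, 2.58], [-0.38, 2.09], [-1.3, 1.39], [0.25, 2.4], [-1.5, 4.64], [0.08, 2.09], [-2.65, 2.65]. Speed limits (rad/s): [2.22, 2.22, 2.79, 2.79, 3.14, 3.14, 3.14].

### API

Orientations are given as a unit quaternion [x, y, z, w].
In Python, from bench import sense, capture, job_done gives the robot as it stands. The module is installed in compiled form; this text tells all that it offers.
- The arm moves only by the tool servo_tool, never from a script. Its argument "series" is a list of rows, each a list of 6 numbers: the shift along the tool's x, y, z in mm, then the turn, a rotation vector about the tool's x, y, z in degrees. In form: [[tx, ty, tz, rx, ry, rz], ...]. A call has exactly 8 rows; each row shifts and turns the pose as measured when the row begins, along the tool's axes as they then stand; what a row does not reach is not made up. A row lasts 1/12 s, in which the tool goes at most 41.7 mm and 7.16 degrees, less where a joint would pass 70% of its speed; a pose out of reach is approached as far as the arm can. A call is refused whole if a number of a shift passes 41.7 or a number of a turn 7.16, either way. A call with a gripper value outside its range is refused whole. "fingers" is the closure, from 0 (fully open) to 1 (shut), set as the call begins (left out, the last holds). The fingers move at their own pace and stop on an object; "squeeze" is the grip in N (left out, the last holds). Time passes only in rows, so rows that do not move let the fingers close, or fill a call up. It gives the time, the measured TCP pose, the force and the opening at its end, in the units of the state.
- sense(): the state, without advancing time (a new reading comes with each control period).
- capture(name): name is "scene" or "side" or "wrist"; returns a dict with "pixels" (384x512x3 uint8, red, green, blue), "fx", "fy", "cx", "cy" (pixels), "k1" (the pictures are not rectified: a ray, as slopes to the right and down, at radius r is drawn at 1 + k1 r^2 times it, then the intrinsics apply), "cam_to_world" (4x4, takes a point from camera to world coordinates). Camera axes: x right, y up, looking along -z (the intrinsics and any distortion apply to the point x, -y, -z); pixel columns grow to the right and rows downward; lengths in m; the calibration is good to about 2 mm. A picture is of the moment at which its call begins. There is no depth.
- job_done(): hands the job in, once; it reports no verdict.
The state is a dict: "time": time; "joints": joint angles; "qd": joint speeds; "joint_torque": joint torques, N m; "tcp_pos": TCP position; "orientation": TCP orientation; "contact_force": force on the tool from outside, world axes, zero at the start; "ft_torque": the same for the moment, N m; "gripper_width": opening from 0.0 (shut) to 1.0 (fully open).
Only numpy, scipy, OpenCV 4.12 (cv2) and the standard library are available. Lean on these libraries where they do the work, as an engineer would, in place of code of your own. Each camera call takes 0.05 s, during which the arm holds its last target.

### The job

Move the four capped pipe fittings from the red tray to the blue tray in reverse order: seen from the robot, the one that stands leftmost in the red tray goes into the rightmost bay of the blue tray, and so on, one upright in each bay. Set them down without dropping or tipping over any, and let go of everything at the end.

Things in the scene. Friction and masses are not known exactly. Their poses are not given: they have to be found in the camera images.
- yellow_fitting: loose pipe fitting with a yellow cap, 80 mm tall, about 0.18 kg, upright in a bay of the red tray at the start: steel hexagon foot 33 mm across, 20 mm high; threaded neck 20 mm in diameter; yellow round plastic cap 28 mm in diameter (30 at its lower rim), 44 to 80 mm above the underside: grip it there. Origin: centre of the underside; z up along the fitting
- green_fitting: loose pipe fitting with a green cap, 80 mm tall, about 0.18 kg, upright in a bay of the red tray at the start: brass hexagon foot 33 mm across, 20 mm high; threaded neck 20 mm in diameter; green round plastic cap 28 mm in diameter (30 at its lower rim), 44 to 80 mm above the underside: grip it there. Origin: centre of the underside; z up along the fitting
- white_fitting: loose pipe fitting with a white cap, 80 mm tall, about 0.18 kg, upright in a bay of the red tray at the start: steel hexagon foot 33 mm across, 20 mm high; threaded neck 20 mm in diameter; white round plastic cap 28 mm in diameter (30 at its lower rim), 44 to 80 mm above the underside: grip it there. Origin: centre of the underside; z up along the fitting
- black_fitting: loose pipe fitting with a black cap, 80 mm tall, about 0.18 kg, upright in a bay of the red tray at the start: brass hexagon foot 33 mm across, 20 mm high; threaded neck 20 mm in diameter; black round plastic cap 28 mm in diameter (30 at its lower rim), 44 to 80 mm above the underside: grip it there. Origin: centre of the underside; z up along the fitting
- yellow_tile: yellow marker tile, 16 x 34 x 3 mm, fixed on the red tray's front ledge in front of the bay where the yellow fitting starts, 52 mm from it (tray -x); it stays and records the old order. Origin: centre of its underside, 20 mm above the bench; axes as the red tray's
- green_tile: green marker tile, 16 x 34 x 3 mm, fixed on the red tray's front ledge in front of the bay where the green fitting starts, 52 mm from it (tray -x); it stays and records the old order. Origin: centre of its underside, 20 mm above the bench; axes as the red tray's
- white_tile: white marker tile, 16 x 34 x 3 mm, fixed on the red tray's front ledge in front of the bay where the white fitting starts, 52 mm from it (tray -x); it stays and records the old order. Origin: centre of its underside, 20 mm above the bench; axes as the red tray's
- black_tile: black marker tile, 16 x 34 x 3 mm, fixed on the red tray's front ledge in front of the bay where the black fitting starts, 52 mm from it (tray -x); it stays and records the old order. Origin: centre of its underside, 20 mm above the bench; axes as the red tray's
- red_tray: fixed open red plastic tray, the same in shape, size, axes and bays as the blue tray; full at the start, with the four marker tiles fixed on its front ledge. It may stand to the left or right of the blue tray and has its own yaw. Origin: centre of the underside (without the ledge), on the bench
- blue_tray: fixed open blue tray, empty, 78 mm (x) by 246 mm (y), and a front ledge on its -x side (faces the robot), 25 mm deep, 20 high. 4 bays at x = 0, y = 90, 30, -30, -90 mm (+y: robot's left), inside 68 (x) by 54 mm (y); walls 24 mm high above the bench, 5 to 6 thick; bay floor 6 mm above the bench. Yaw within 0.4 rad. Origin: centre of the underside without ledge, on the bench
Mind the look-alikes: they are no part of the job. Leave any pink or purple look-alike of the black_fitting alone.

How it is judged:
At the end, for the whole second after the job is handed in: The fittings stand upright (within 0.12 rad), one on the floor of each blue bay (within 14 mm of its centre along the row, 22 mm across: anywhere inside), in the reverse of their order in the red tray as the tiles record it, released and at rest (((y of yellow_tile in the frame of red_tray between 0.07 and 0.11 m and y of yellow_fitting in the frame of blue_tray between -0.104 and -0.076 m) or (y of yellow_tile in the frame of red_tray between 0.01 and 0.05 m and y of yellow_fitting in the frame of blue_tray between -0.044 and -0.016 m) or (y of yellow_tile in the frame of red_tray between -0.05 and -0.01 m and y of yellow_fitting in the frame of blue_tray between 0.016 and 0.044 m) or (y of yellow_tile in the frame of red_tray between -0.11 and -0.07 m and y of yellow_fitting in the frame of blue_tray between 0.076 and 0.104 m)) and x of yellow_fitting in the frame of blue_tray between -0.022 and 0.022 m and z of yellow_fitting in the frame of blue_tray between 0.002 and 0.01 m and angle between each of yellow_fitting, green_fitting, white_fitting, black_fitting's own z axis and vertical below 0.12 rad and linear speed of each of yellow_fitting, green_fitting, white_fitting, black_fitting below 0.02 m/s and angular speed of each of yellow_fitting, green_fitting, white_fitting, black_fitting below 0.2 rad/s and contact force between each of yellow_fitting, green_fitting, white_fitting, black_fitting and the fingers below 0.01 N and ((y of green_tile in the frame of red_tray between 0.07 and 0.11 m and y of green_fitting in the frame of blue_tray between -0.104 and -0.076 m) or (y of green_tile in the frame of red_tray between 0.01 and 0.05 m and y of green_fitting in the frame of blue_tray between -0.044 and -0.016 m) or (y of green_tile in the frame of red_tray between -0.05 and -0.01 m and y of green_fitting in the frame of blue_tray between 0.016 and 0.044 m) or (y of green_tile in the frame of red_tray between -0.11 and -0.07 m and y of green_fitting in the frame of blue_tray between 0.076 and 0.104 m)) and x of green_fitting in the frame of blue_tray between -0.022 and 0.022 m and z of green_fitting in the frame of blue_tray between 0.002 and 0.01 m and ((y of white_tile in the frame of red_tray between 0.07 and 0.11 m and y of white_fitting in the frame of blue_tray between -0.104 and -0.076 m) or (y of white_tile in the frame of red_tray between 0.01 and 0.05 m and y of white_fitting in the frame of blue_tray between -0.044 and -0.016 m) or (y of white_tile in the frame of red_tray between -0.05 and -0.01 m and y of white_fitting in the frame of blue_tray between 0.016 and 0.044 m) or (y of white_tile in the frame of red_tray between -0.11 and -0.07 m and y of white_fitting in the frame of blue_tray between 0.076 and 0.104 m)) and x of white_fitting in the frame of blue_tray between -0.022 and 0.022 m and z of white_fitting in the frame of blue_tray between 0.002 and 0.01 m and ((y of black_tile in the frame of red_tray between 0.07 and 0.11 m and y of black_fitting in the frame of blue_tray between -0.104 and -0.076 m) or (y of black_tile in the frame of red_tray between 0.01 and 0.05 m and y of black_fitting in the frame of blue_tray between -0.044 and -0.016 m) or (y of black_tile in the frame of red_tray between -0.05 and -0.01 m and y of black_fitting in the frame of blue_tray between 0.016 and 0.044 m) or (y of black_tile in the frame of red_tray between -0.11 and -0.07 m and y of black_fitting in the frame of blue_tray between 0.076 and 0.104 m)) and x of black_fitting in the frame of blue_tray between -0.022 and 0.022 m and z of black_fitting in the frame of blue_tray between 0.002 and 0.01 m); the robot touches nothing.
It fails at once if a fitting is tipped over (more than 0.6 rad) (angle between any of yellow_fitting, green_fitting, white_fitting, black_fitting's own z axis and vertical above 0.6 rad).
It fails at once if a fitting is dropped: off the fingers while more than 35 mm above a bay floor ((height (world z) of yellow_fitting above 0.041 m and contact force between yellow_fitting and the fingers below 0.001 N) or (height (world z) of green_fitting above 0.041 m and contact force between green_fitting and the fingers below 0.001 N) or (height (world z) of white_fitting above 0.041 m and contact force between white_fitting and the fingers below 0.001 N) or (height (world z) of black_fitting above 0.041 m and contact force between black_fitting and the fingers below 0.001 N)).
It also fails if it takes over 106 s, if anything falls off the work surface, if the arm or the gripper's body presses on something with over 40 N, if the wrist force passes 120 N, or if a joint passes its speed limit or range.

## Working session

There is one attempt and no reset: what is moved stays moved. The work goes in short steps, Python scripts to look and compute and a tool call to move; the robot and the scene stay as the last step left them, time stands still between calls to the robot, and variables do not carry over. Pictures are saved under pics/ and viewed, and the job is handed in when it is done.

Besides the shell and the picture viewer there is one more tool, called after ">>>" as name(argument=value, ...), one argument or row to a line, values as JSON. servo_tool: Moves the arm, as the interface text tells. Its arguments: {"type":"object","properties":{"series":{"type":"array","items":{"type":"array","items":{"type":"number"}}},"fingers":{"type":"number"},"squeeze":{"type":"number"}},"required":["series"]}

```bash
mkdir -p pics; python3 - <<'E'
from bench import sense,capture
import cv2
s=sense();print({k:s[k] for k in('time','tcp_pos','orientation','gripper_width','contact_force')})
for n in("scene","side"):
    c=capture(n);cv2.imwrite(f"pics/{n}0.png",c["pixels"][:,:,::-1]);print(n,c["fx"],c["fy"],c["cx"],c["cy"],c["k1"],c["cam_to_world"])
E
```

```text
{'time': 0.0, 'tcp_pos': array([0.28419433, 0.58405021, 0.22165479]), 'orientation': array([ 2.24452083e-01,  9.74484787e-01, -8.06719369e-04, -1.06042634e-04]), 'gripper_width': 0.9941366843480959, 'contact_force': array([-0.55973647, -0.28933202,  0.35733512])}
scene 484.8598587832803 484.8598587832803 262.5365117716634 199.141825700822 -0.08231711635217227 [[ 0.74966459 -0.50754454  0.42473702  1.02900927]
 [ 0.66152849  0.55568337 -0.50358321 -0.63288963]
 [ 0.01957161  0.65849414  0.75233132  0.95239279]
 [ 0.          0.          0.          1.        ]]
side 425.999858786271 425.999858786271 253.24930169583376 187.52602774329398 -0.141360628240314 [[ 0.84109777  0.34813279 -0.41395423  0.14451921]
 [-0.54071485  0.52210541 -0.65957061 -0.6198594 ]
 [-0.01349041  0.77859457  0.62738226  0.62701315]
 [ 0.          0.          0.          1.        ]]
```

View pics/scene0.png

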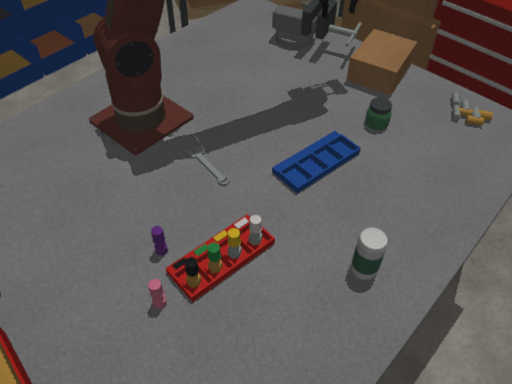

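View pics/side0.png

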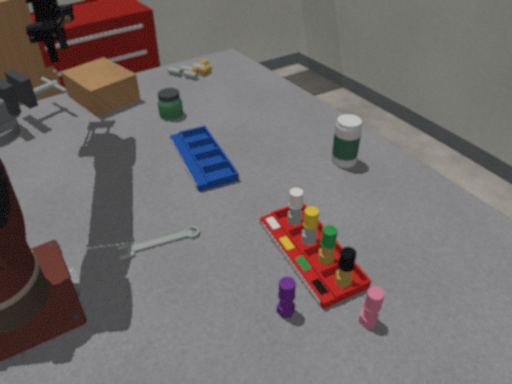

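Scene: red tray at (222,255) with, from the robot's left, white (255,230), yellow (234,243), green (214,258) and black (193,275). The purple (158,240) and pink (157,293) look-alikes stand outside the tray. The blue tray at (317,160) is empty. Next I'll enlarge the trays.

```bash
python3 - <<'E'
import cv2
a=cv2.imread("pics/scene0.png");b=cv2.imread("pics/side0.png")
def crop(im,x,y,w,h,n,s=6):
    cv2.imwrite(n,cv2.resize(im[y:y+h,x:x+w],None,fx=s,fy=s,interpolation=cv2.INTER_CUBIC))
crop(a,160,205,120,95,"pics/c1.png");crop(a,265,125,105,70,"pics/c2.png",7)
crop(b,255,180,120,100+25,"pics/c3.png",4.8);crop(b,165,120,80,72,"pics/c4.png",8)
E
```

```text
(no output)
```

View pics/c1.png

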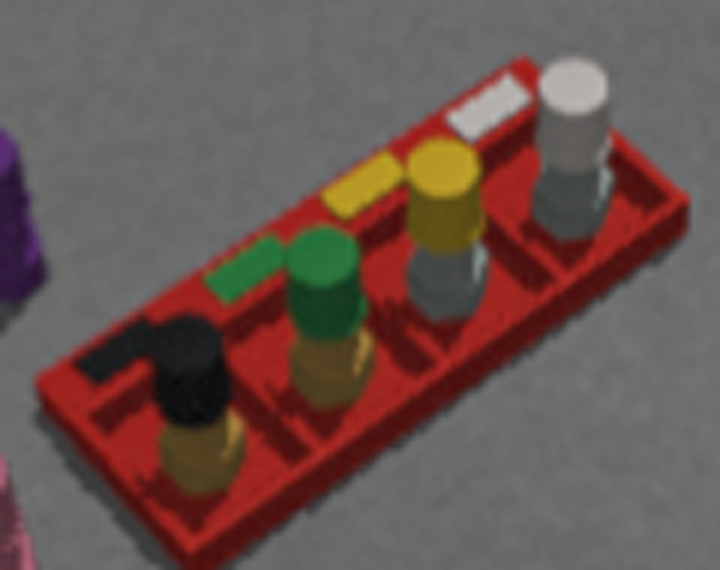

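View pics/c2.png

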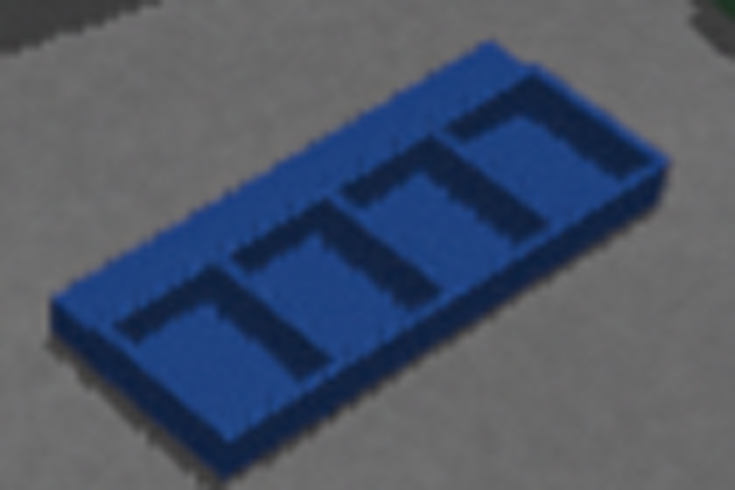

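View pics/c3.png

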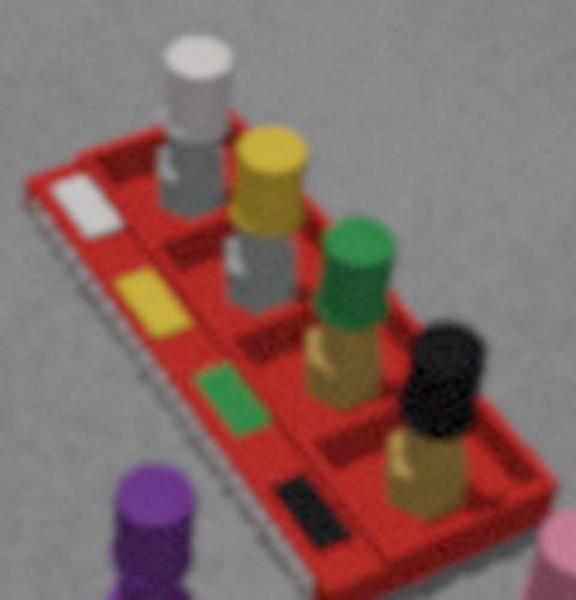

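View pics/c4.png

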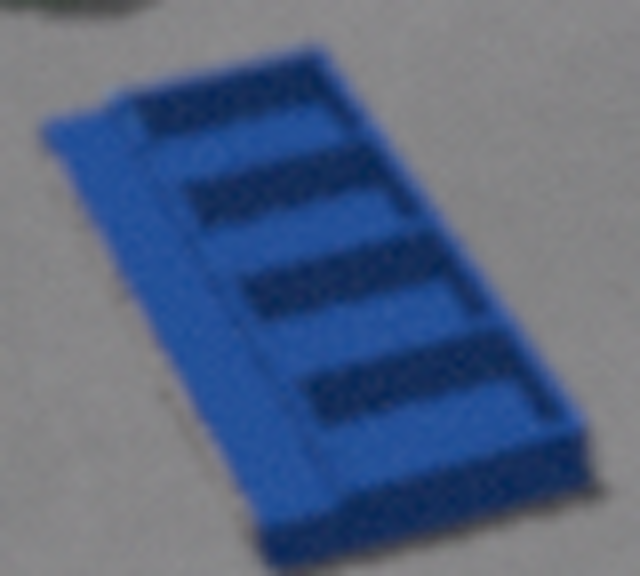

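```bash
cat > h.py <<'E'
import numpy as np,cv2
from scipy.optimize import least_squares
from bench import sense,capture
def proj(c,P):
    M=np.array(c["cam_to_world"]);q=(np.atleast_2d(P)-M[:3,3])@M[:3,:3]
    s=np.c_[q[:,0],-q[:,1]]/(-q[:,2:3]);r=(s**2).sum(1,keepdims=True);s=s*(1+c["k1"]*r)
    return s*[c["fx"],c["fy"]]+[c["cx"],c["cy"]]
def crop(im,x,y,w,h,n,s=6):
    cv2.imwrite(n,cv2.resize(im[y:y+h,x:x+w],None,fx=s,fy=s,interpolation=cv2.INTER_CUBIC))
def full(uv,x0,y0,s): return (np.array(uv,float)+.5)/s-.5+[x0,y0]
def tr(p,P):
    c,s=np.cos(p[2]),np.sin(p[2]);P=np.atleast_2d(P)
    return np.c_[p[0]+c*P[:,0]-s*P[:,1],p[1]+s*P[:,0]+c*P[:,1],P[:,2]]
E
python3 - <<'E'
from h import *
A=capture("scene");B=capture("side")
C=[[-.064,.123,.02],[-.064,-.123,.02],[.039,-.123,.024],[.039,.123,.024]]
T=[[-.052,y,.023] for y in(.09,.03,-.03,-.09)]
ra=full([(527,58),(40,383),(190,548),(686,203),(489,107),(365,186),(247,270),(120,352)],160,205,6)
rb=full([(30,185),(315,590),(553,487),(238,112),(87,205),(154,303),(232,400),(313,511)],255,180,4.8)
ba=full([(490,42),(55,300),(225,443),(667,160)],265,125,7)
bb=full([(45,130),(262,535),(585,430),(320,45)],165,120,8)
for n,P,a,b in(("red",C+T,ra,rb),("blue",C,ba,bb)):
    P=np.array(P)
    for w in((1,1),(1,0),(0,1)):
        f=lambda p:np.r_[w[0]*(proj(A,tr(p,P))-a).ravel(),w[1]*(proj(B,tr(p,P))-b).ravel()]
        r=least_squares(f,[.55,0,0]);print(n,w,r.x.round(4),np.sqrt((r.fun**2).mean()))
        if w==(1,1): print(r.fun.reshape(-1,2).round(1).tolist())
        if w==(1,1) and n=="red":R=r.x
        if w==(1,1) and n=="blue":print("bays",tr(r.x,[[0,y,0] for y in(.09,.03,-.03,-.09)]).round(4))
ca=full([(574,87),(444,168),(323,255),(190,343)],160,205,6)
cb=full([(198,58),(272,151),(358,244),(448,350)],255,180,4.8)
for i,n in enumerate("WYGK"):
    for w in((1,1),(1,0),(0,1)):
        f=lambda p:np.r_[w[0]*(proj(A,[p[0],p[1],.086])[0]-ca[i]),w[1]*(proj(B,[p[0],p[1],.086])[0]-cb[i])]
        r=least_squares(f,[.55,0]);print(n,w,r.x.round(4),np.abs(r.fun).max().round(2))
print(tr(R,[[0,y,0] for y in(.09,.03,-.03,-.09)]).round(4))
E
```

```text
red (1, 1) [ 0.5535 -0.2007 -0.1376] 1.124664830418899
[[0.1, -0.5], [-2.0, -1.4], [-1.0, 0.9], [1.2, -0.1], [-0.8, 0.1], [0.3, -0.5], [-0.4, -1.3], [-0.5, -1.3], [-0.1, -2.3], [2.6, 0.8], [2.1, -0.3], [-0.7, -2.5], [0.3, 0.5], [0.2, -0.8], [-0.8, 0.0], [-0.8, 0.0]]
red (1, 0) [ 0.5551 -0.2005 -0.1244] 0.5321049552303782
red (0, 1) [ 0.5524 -0.2013 -0.1455] 0.8401644623159944
blue (1, 1) [ 0.5237  0.2061 -0.152 ] 0.7009095086320928
[[-0.3, -0.8], [-1.6, -0.7], [-0.2, -0.4], [0.5, 0.0], [-0.7, -1.0], [0.2, -0.5], [1.2, -0.3], [0.6, -0.2]]
bays [[0.5374 0.295  0.    ]
 [0.5283 0.2357 0.    ]
 [0.5192 0.1764 0.    ]
 [0.5101 0.1171 0.    ]]
blue (1, 0) [ 0.5255  0.2057 -0.1459] 0.3969574040279903
blue (0, 1) [ 0.5222  0.2049 -0.1558] 0.3880071388173537
W (1, 1) [ 0.5663 -0.1092] 0.47
W (1, 0) [ 0.5677 -0.1098] 0.0
W (0, 1) [ 0.5652 -0.1095] 0.0
Y (1, 1) [ 0.5561 -0.1711] 0.55
Y (1, 0) [ 0.5578 -0.1713] 0.0
Y (0, 1) [ 0.5545 -0.1719] 0.0
G (1, 1) [ 0.5507 -0.2297] 0.75
G (1, 0) [ 0.5527 -0.2297] 0.0
G (0, 1) [ 0.5487 -0.2308] 0.0
K (1, 1) [ 0.5426 -0.2889] 0.91
K (1, 0) [ 0.545  -0.2886] 0.0
K (0, 1) [ 0.5404 -0.29  ] 0.0
[[ 0.5658 -0.1115  0.    ]
 [ 0.5576 -0.1709  0.    ]
 [ 0.5494 -0.2304  0.    ]
 [ 0.5411 -0.2898  0.    ]]
```

```bash
cat >> h.py <<'E'
from scipy.spatial.transform import Rotation as Ro
def plan(tgt,yaw,step=35,ramp=True):
    """print rows to bring TCP to tgt, tool down, tool y at angle yaw"""
    s=sense();p=np.array(s["tcp_pos"])*1000;R=Ro.from_quat(s["orientation"])
    y=np.array([np.cos(yaw),np.sin(yaw),0]);z=np.array([0,0,-1.]);T=Ro.from_matrix(np.c_[np.cross(y,z),y,z])
    t=np.array(tgt)*1000
    d=np.linalg.norm(t-p);ang=np.degrees((R.inv()*T).magnitude())
    n=int(max(np.ceil(d/step),np.ceil(ang/6.5),1))
    if ramp and n>2: n+=2
    w=np.ones(n)
    if ramp and n>4: w[[0,-1]]=.35;w[[1,-2]]=.75
    w/=w.sum();rv=(R.inv()*T).as_rotvec(degrees=True);p0=p.copy();rows=[];k=np.cumsum(w);R0=R
    for i in range(n):
        g=p0+(t-p0)*k[i];G=R0*Ro.from_rotvec(rv*k[i],degrees=True)
        row=np.r_[R.inv().apply(g-p),(R.inv()*G).as_rotvec(degrees=True)].round(1)+0
        rows.append(row.tolist());p=p+R.apply(row[:3]);R=R*Ro.from_rotvec(row[3:],degrees=True)
    print("t",round(s["time"],2),"tcp",np.array(s["tcp_pos"]).round(4),"dist",d.round(1),"ang",ang.round(1),"F",np.array(s["contact_force"]).round(1),"w",round(s["gripper_width"],3))
    while len(rows)%8: rows.append([0]*6)
    for i in range(0,len(rows),8):print("["+",".join("["+",".join(f"{v:g}" for v in r)+"]" for r in rows[i:i+8])+"]")
E
python3 -c "
from h import *
plan([.565,-.11,.20],-.135,38)"
```

```text
t 0.2 tcp [0.2843 0.5842 0.222 ] dist 749.2 ang 71.8 F [-0.5  0.2  0.6] w 1.0
[[-9.6,-8.7,0.4,0,0,1.2],[-21.1,-18.2,0.8,0,0,2.7],[-29.1,-22.9,1.1,0,0,3.6],[-30.6,-21,1.2,0,0,3.5],[-31.7,-19.1,1.1,0,0,3.6],[-32.9,-17.1,1.1,0,0,3.5],[-33.9,-15,1.1,0,0,3.6],[-34.8,-12.9,1.1,0,0,3.5]]
[[-35.5,-10.7,1.1,0,0,3.6],[-36,-8.5,1.2,0,0,3.5],[-36.6,-6.3,1.1,0,0,3.6],[-36.8,-4,1.1,0,0,3.5],[-37.1,-1.7,1.1,0,0,3.6],[-37,0.7,1.1,0,0,3.6],[-37,2.9,1.1,0,0,3.5],[-36.7,5.2,1.2,0,0,3.6]]
[[-36.3,7.5,1.1,0,0,3.5],[-35.8,9.7,1.1,0,0,3.6],[-35.1,11.9,1.1,0,0,3.5],[-34.3,14.1,1.1,0,0.1,3.6],[-25,12.1,0.8,0,0,2.6],[-11.4,6.2,0.4,0,0,1.3],[0,0,0,0,0,0],[0,0,0,0,0,0]]
```

>>> servo_tool(
  series=[
    [-9.6, -8.7, 0.4, 0, 0, 1.2],
    [-21.1, -18.2, 0.8, 0, 0, 2.7],
    [-29.1, -22.9, 1.1, 0, 0, 3.6],
    [-30.6, -21, 1.2, 0, 0, 3.5],
    [-31.7, -19.1, 1.1, 0, 0, 3.6],
    [-32.9, -17.1, 1.1, 0, 0, 3.5],
    [-33.9, -15, 1.1, 0, 0, 3.6],
    [-34.8, -12.9, 1.1, 0, 0, 3.5],
  ],
  fingers=0,
  squeeze=25,
)

```text
time: 0.87
tcp_pos: [0.3796, 0.3305, 0.21]
orientation: [0.438, 0.899, -0.002, -0.002]
contact_force: [0.3, -0.1, 0.2]
gripper_width: 1.004
```

>>> servo_tool(
  series=[
    [-35.5, -10.7, 1.1, 0, 0, 3.6],
    [-36, -8.5, 1.2, 0, 0, 3.5],
    [-36.6, -6.3, 1.1, 0, 0, 3.6],
    [-36.8, -4, 1.1, 0, 0, 3.5],
    [-37.1, -1.7, 1.1, 0, 0, 3.6],
    [-37, 0.7, 1.1, 0, 0, 3.6],
    [-37, 2.9, 1.1, 0, 0, 3.5],
    [-36.7, 5.2, 1.2, 0, 0, 3.6],
  ],
)

```text
time: 1.53
tcp_pos: [0.4811, 0.0294, 0.1993]
orientation: [0.661, 0.75, 0.0, -0.004]
contact_force: [0.9, -0.2, -0.2]
gripper_width: 0.998
```

```bash
python3 -c "
from h import *
plan([.565,-.11,.20],-.135,38)"
```

```text
t 1.53 tcp [0.4811 0.0294 0.1993] dist 162.7 ang 14.9 F [ 0.9 -0.2 -0.2] w 0.998
[[-10,4.4,-0.1,0,0,1],[-21.3,9.9,-0.3,-0.1,-0.1,2.2],[-27.9,14.2,-0.3,0,0,2.8],[-27.1,15.6,-0.3,-0.1,-0.1,2.9],[-26.3,16.9,-0.2,0,-0.1,2.9],[-19.1,13.7,-0.2,-0.1,0,2.1],[-8.6,6.7,0,0,0,1],[0,0,0,0,0,0]]
```

>>> servo_tool(
  series=[
    [-20, 8, 0, 0, 0, 2],
    [-28, 13, 0, 0, 0, 2.8],
    [-28, 14.2, -0.3, 0, 0, 2.8],
    [-27.1, 15.6, -0.3, -0.1, -0.1, 2.9],
    [-22, 15, 0, 0, -0.1, 2.3],
    [-12, 10, 0, -0.1, 0, 1.5],
    [-4, 4, 0, 0, 0, 0.6],
    [0, 0, 0, 0, 0, 0],
  ],
)

```text
time: 2.2
tcp_pos: [0.5584, -0.1362, 0.1983]
orientation: [0.767, 0.641, 0.001, -0.002]
contact_force: [-0.1, 0.4, -0.2]
gripper_width: 1.002
```

```bash
python3 -c "
from h import *
plan([.5645,-.1095,.14],-.135,38)
c=capture('wrist');cv2.imwrite('pics/w1.png',c['pixels'][:,:,::-1]);print(proj(c,[.566,-.109,.086]))"
```

```text
t 2.2 tcp [ 0.5584 -0.1362  0.1983] dist 64.4 ang 2.5 F [-0.1  0.4 -0.2] w 1.002
[[13.6,0.7,29.2,0,-0.1,-1.2],[13.6,0.9,29.1,0,-0.1,-1.3],[0,0,0,0,0,0],[0,0,0,0,0,0],[0,0,0,0,0,0],[0,0,0,0,0,0],[0,0,0,0,0,0],[0,0,0,0,0,0]]
[[253.42199165 157.86073724]]
```

View pics/w1.png

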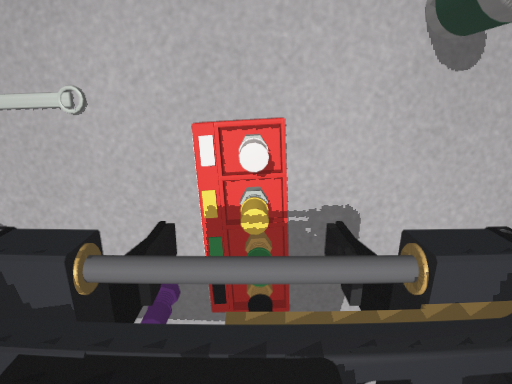

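Wrist view: white cap centre at about (253,156), against a prediction of (253,158), so the measurements agree.

>>> servo_tool(
  series=[
    [8, 0.5, 10, 0, 0, -0.8],
    [12, 0.7, 22, 0, -0.1, -1],
    [7, 0.4, 20, 0, 0, -0.7],
    [0, 0, 6, 0, 0, 0],
    [0, 0, 0, 0, 0, 0],
    [0, 0, 0, 0, 0, 0],
    [0, 0, 0, 0, 0, 0],
    [0, 0, 0, 0, 0, 0],
  ],
)

```text
time: 2.92
tcp_pos: [0.5618, -0.098, 0.138]
orientation: [0.747, 0.664, 0.003, -0.003]
contact_force: [-0.5, -0.3, 0.7]
gripper_width: 0.998
```

```bash
python3 -c "
from h import *
plan([.5655,-.1095,.048],-.135,16)"
```

```text
t 2.92 tcp [ 0.5618 -0.098   0.138 ] dist 90.8 ang 1.1 F [-0.5 -0.3  0.7] w 0.998
[[-0.7,0.3,5.1,0,0,0.1],[-1.4,0.6,10.9,0,-0.1,0.1],[-1.9,0.8,14.5,0,-0.1,0.1],[-1.8,0.9,14.5,0,-0.1,0.2],[-1.8,0.8,14.5,-0.1,0,0.2],[-1.8,0.9,14.5,0,-0.1,0.1],[-1.4,0.6,10.9,0,-0.1,0.2],[-0.6,0.3,5.1,0,0,0]]
```

>>> servo_tool(
  series=[
    [-4, 1, 0, 0, -0.1, 0.3],
    [-4, 1.5, 0, 0, -0.1, 0.3],
    [-3, 1, 0, 0, 0, 0.2],
    [0, 0, 0, 0, 0, 0],
    [0, 0, 0, 0, 0, 0],
    [0, 0, 0, 0, 0, 0],
    [0, 0, 0, 0, 0, 0],
    [0, 0, 0, 0, 0, 0],
  ],
)

```text
time: 3.58
tcp_pos: [0.5655, -0.113, 0.1409]
orientation: [0.754, 0.657, 0.003, -0.001]
contact_force: [-0.2, 0.2, -1.8]
gripper_width: 0.999
```

```bash
python3 -c "
from h import *
plan([.5655,-.1095,.048],-.135,16)"
```

```text
t 3.58 tcp [ 0.5655 -0.113   0.1409] dist 92.9 ang 0.4 F [-0.2  0.2 -1.8] w 0.999
[[0.2,0,5.2,0,0,0],[0.3,-0.1,11.3,0,-0.1,0],[0.5,-0.2,15,0.1,0,0],[0.5,-0.1,14.9,0,-0.1,0],[0.5,-0.1,15,0,0,0],[0.6,-0.1,15,0.1,-0.1,-0.1],[0.4,0,11.2,0,0,0],[0.2,-0.1,5.3,0,0,0]]
```

>>> servo_tool(
  series=[
    [0.5, 0, 8, 0, 0, 0],
    [0.5, 0, 14, 0, -0.1, 0],
    [0.5, 0, 14, 0, 0, 0],
    [0.5, 0, 14, 0, -0.1, 0],
    [0.3, 0, 8, 0, 0, 0],
    [0, 0, 4, 0, 0, 0],
    [0, 0, 0, 0, 0, 0],
    [0, 0, 0, 0, 0, 0],
  ],
)

```text
time: 4.25
tcp_pos: [0.5659, -0.1092, 0.0739]
orientation: [0.753, 0.658, 0.002, 0.0]
contact_force: [0.2, 0.5, 1.0]
gripper_width: 1.001
```

```bash
python3 -c "
from h import *
plan([.5655,-.1095,.048],-.135,16)
c=capture('wrist');cv2.imwrite('pics/w2.png',c['pixels'][:,:,::-1])"
```

```text
t 4.25 tcp [ 0.5659 -0.1092  0.0739] dist 25.9 ang 0.2 F [0.2 0.5 1. ] w 1.001
[[-0.2,-0.2,13,0.1,-0.1,0],[-0.2,-0.2,12.9,0.1,0,0],[0,0,0,0,0,0],[0,0,0,0,0,0],[0,0,0,0,0,0],[0,0,0,0,0,0],[0,0,0,0,0,0],[0,0,0,0,0,0]]
```

View pics/w2.png

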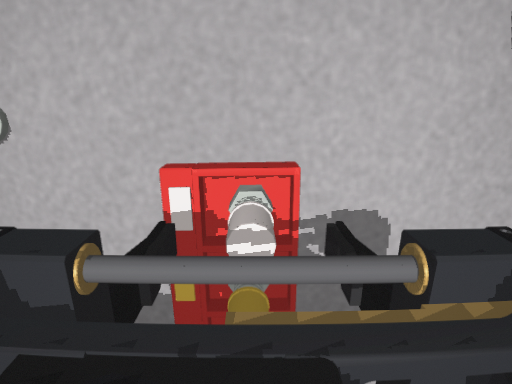

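The white cap at (250,235) is centred between the fingers, at columns 170 and 330. Lowering, then closing.

>>> servo_tool(
  series=[
    [0, 0, 7, 0, 0, 0],
    [0, 0, 9, 0, 0, 0],
    [0, 0, 6, 0, 0, 0],
    [0, 0, 2, 0, 0, 0],
    [0, 0, 0, 0, 0, 0],
    [0, 0, 0, 0, 0, 0],
    [0, 0, 0, 0, 0, 0],
    [0, 0, 0, 0, 0, 0],
  ],
)

```text
time: 4.97
tcp_pos: [0.5674, -0.1095, 0.0493]
orientation: [0.753, 0.658, 0.003, 0.001]
contact_force: [0.2, -0.5, -0.0]
gripper_width: 1.0
```

>>> servo_tool(
  series=[
    [0, 0, 0, 0, 0, 0],
    [0, 0, 0, 0, 0, 0],
    [0, 0, 0, 0, 0, 0],
    [0, 0, 0, 0, 0, 0],
    [0, 0, 0, 0, 0, 0],
    [0, 0, 0, 0, 0, 0],
    [0, 0, 0, 0, 0, 0],
    [0, 0, 0, 0, 0, 0],
  ],
  fingers=1,
  squeeze=25,
)

```text
time: 5.63
tcp_pos: [0.5681, -0.1095, 0.0503]
orientation: [0.753, 0.658, 0.004, 0.002]
contact_force: [1.0, 0.2, -1.1]
gripper_width: 0.48
```

```bash
python3 -c "
from h import *
plan([.566,-.1095,.15],-.135,16)"
```

```text
t 5.63 tcp [ 0.5681 -0.1095  0.0503] dist 99.8 ang 0.5 F [ 1.   0.2 -1.1] w 0.48
[[0,-0.1,-4.8,0,0,0],[0,-0.1,-10.4,0.1,0,0],[0,-0.2,-13.9,0,-0.1,0],[0,-0.2,-13.8,0.1,0,0],[0,-0.2,-13.9,0.1,0,0],[-0.1,-0.3,-13.9,0,0,0],[0,-0.2,-13.8,0.1,-0.1,0],[0,-0.2,-10.4,0,0,0]]
[[0,-0.1,-4.8,0,0,0],[0,0,0,0,0,0],[0,0,0,0,0,0],[0,0,0,0,0,0],[0,0,0,0,0,0],[0,0,0,0,0,0],[0,0,0,0,0,0],[0,0,0,0,0,0]]
```

>>> servo_tool(
  series=[
    [0, 0, 0, 0, 0, 0],
    [0, 0, 0, 0, 0, 0],
    [0, 0, 0, 0, 0, 0],
    [0, 0, 0, 0, 0, 0],
    [0, 0, 0, 0, 0, 0],
    [0, 0, 0, 0, 0, 0],
    [0, 0, 0, 0, 0, 0],
    [0, 0, 0, 0, 0, 0],
  ],
)

```text
time: 6.3
tcp_pos: [0.5679, -0.1095, 0.0501]
orientation: [0.753, 0.658, 0.004, 0.002]
contact_force: [0.3, -0.5, 0.3]
gripper_width: 0.313
```

>>> servo_tool(
  series=[
    [0, 0, -3, 0, 0, 0],
    [0, 0, -6, 0, 0, 0],
    [0, 0, -10, 0, 0, 0],
    [0, 0, -14, 0, 0, 0],
    [0, 0, -16, 0, 0, 0],
    [0, 0, -16, 0, 0, 0],
    [0, 0, -14, 0, 0, 0],
    [0, 0, -8, 0, 0, 0],
  ],
)

```text
time: 6.97
tcp_pos: [0.5649, -0.11, 0.1425]
orientation: [0.753, 0.657, 0.002, 0.0]
contact_force: [0.8, 0.5, -2.1]
gripper_width: 0.314
```

```bash
python3 -c "
from h import *
plan([.5105,.1172,.14],-.15,22)"
```

```text
t 6.97 tcp [ 0.5649 -0.11    0.1425] dist 233.6 ang 0.8 F [ 0.8  0.5 -2.1] w 0.314
[[6.8,-2.6,0.1,0,0,0],[14.6,-5.7,0.2,0,0,0.1],[19.4,-7.6,0.2,0,0,0.1],[19.4,-7.6,0.2,0,0,0],[19.4,-7.7,0.3,0.1,0,0.1],[19.4,-7.6,0.2,0,-0.1,0.1],[19.4,-7.7,0.3,0,0,0],[19.4,-7.7,0.2,0,0,0.1]]
[[19.4,-7.7,0.2,0,0,0.1],[19.3,-7.8,0.2,0,0,0.1],[19.4,-7.8,0.3,0,0,0],[14.5,-5.8,0.1,0,0,0.1],[6.8,-2.8,0.1,0,0,0],[0,0,0,0,0,0],[0,0,0,0,0,0],[0,0,0,0,0,0]]
```

>>> servo_tool(
  series=[
    [7, -2.6, 0, 0, 0, 0],
    [14.6, -5.7, 0, 0, 0, 0.1],
    [19.4, -7.6, 0.2, 0, 0, 0.1],
    [19.4, -7.6, 0.2, 0, 0, 0],
    [19.4, -7.7, 0.3, 0, 0, 0.1],
    [19.4, -7.6, 0.2, 0, 0, 0.1],
    [19.4, -7.7, 0.3, 0, 0, 0],
    [19.4, -7.7, 0.2, 0, 0, 0.1],
  ],
)

```text
time: 7.63
tcp_pos: [0.5284, 0.0369, 0.1422]
orientation: [0.759, 0.651, 0.002, 0.002]
contact_force: [0.3, -0.4, -1.5]
gripper_width: 0.321
```

>>> servo_tool(
  series=[
    [19.4, -7.7, 0.2, 0, 0, 0.1],
    [19.3, -7.8, 0.2, 0, 0, 0.1],
    [18, -7, 0.3, 0, 0, 0],
    [12, -5, 0, 0, 0, 0.1],
    [6, -2, 0, 0, 0, 0],
    [2, 0, 0, 0, 0, 0],
    [0, 0, 0, 0, 0, 0],
    [0, 0, 0, 0, 0, 0],
  ],
)

```text
time: 8.3
tcp_pos: [0.5042, 0.1286, 0.138]
orientation: [0.758, 0.652, 0.0, 0.0]
contact_force: [1.3, 0.0, -2.3]
gripper_width: 0.317
```

```bash
python3 -c "
from h import *
plan([.5105,.1172,.14],-.15,22)
c=capture('wrist');cv2.imwrite('pics/w3.png',c['pixels'][:,:,::-1])
c=capture('scene');crop(c['pixels'][:,:,::-1],200,60,180,140,'pics/s3.png',4)"
```

```text
t 8.3 tcp [0.5042 0.1286 0.138 ] dist 13.2 ang 0.0 F [ 1.3  0.  -2.3] w 0.317
[[-10.3,8,-2,0,0,0],[0,0,0,0,0,0],[0,0,0,0,0,0],[0,0,0,0,0,0],[0,0,0,0,0,0],[0,0,0,0,0,0],[0,0,0,0,0,0],[0,0,0,0,0,0]]
```

View pics/w3.png

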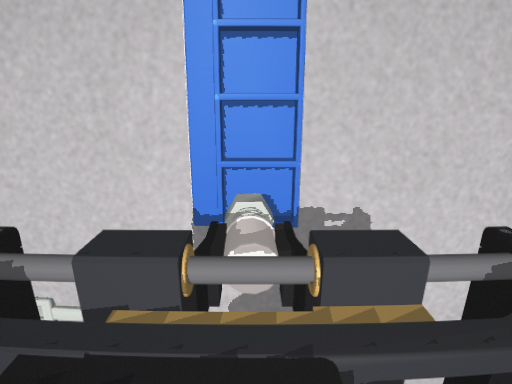

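View pics/s3.png

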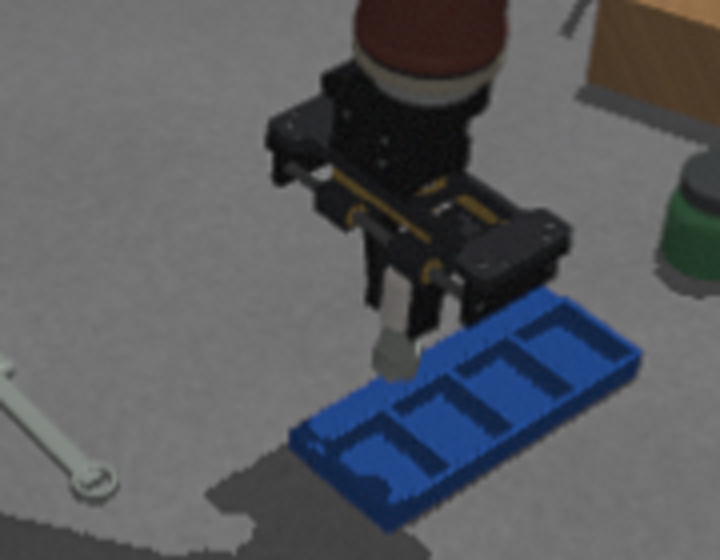

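The white fitting is held upright above the blue tray (side view of the foot at (395,355) in the crop). I'll correct the overshoot and then lower it.

>>> servo_tool(
  series=[
    [-3, 2.5, 0, 0, 0, 0],
    [-4, 3, 0, 0, 0, 0],
    [-1.5, 1, 0, 0, 0, 0],
    [0, 0, 0, 0, 0, 0],
    [0, 0, 0, 0, 0, 0],
    [0, 0, 0, 0, 0, 0],
    [0, 0, 0, 0, 0, 0],
    [0, 0, 0, 0, 0, 0],
  ],
)

```text
time: 9.07
tcp_pos: [0.5111, 0.1138, 0.1383]
orientation: [0.76, 0.649, 0.0, 0.001]
contact_force: [-0.4, 0.6, -1.7]
gripper_width: 0.316
```

```bash
python3 -c "
from h import *
plan([.5105,.1172,.053],-.15,22)"
```

```text
t 9.07 tcp [0.5111 0.1138 0.1383] dist 85.3 ang 0.4 F [-0.4  0.6 -1.7] w 0.316
[[0.3,-0.1,7.1,0,0,0],[0.6,-0.2,15.2,0,0,-0.1],[0.8,-0.3,20.3,0,0,-0.1],[0.8,-0.3,20.3,0,0,-0.1],[0.5,-0.2,15.3,0.1,0,-0.1],[0.3,-0.1,7.1,0,0,0],[0,0,0,0,0,0],[0,0,0,0,0,0]]
```

>>> servo_tool(
  series=[
    [0.5, 0, 7, 0, 0, 0],
    [0.6, -0.2, 14, 0, 0, -0.1],
    [0.8, -0.3, 18, 0, 0, -0.1],
    [0.6, 0, 14, 0, 0, 0],
    [0, 0, 9, 0, 0, 0],
    [0, 0, 4, 0, 0, 0],
    [0, 0, 1, 0, 0, 0],
    [0, 0, 0, 0, 0, 0],
  ],
)

```text
time: 9.73
tcp_pos: [0.5111, 0.1179, 0.0671]
orientation: [0.759, 0.652, 0.001, 0.001]
contact_force: [-0.1, 0.3, -2.6]
gripper_width: 0.316
```

```bash
python3 -c "
from h import *
plan([.5105,.1172,.05],-.15,22)"
```

```text
t 9.73 tcp [0.5111 0.1179 0.0671] dist 17.1 ang 0.1 F [-0.1  0.3 -2.6] w 0.316
[[-0.8,-0.5,17.1,0.1,0,-0.1],[0,0,0,0,0,0],[0,0,0,0,0,0],[0,0,0,0,0,0],[0,0,0,0,0,0],[0,0,0,0,0,0],[0,0,0,0,0,0],[0,0,0,0,0,0]]
```

>>> servo_tool(
  series=[
    [0, 0, 3, 0, 0, 0],
    [0, 0, 4, 0, 0, 0],
    [0, 0, 3, 0, 0, 0],
    [0, 0, 2, 0, 0, 0],
    [0, 0, 2, 0, 0, 0],
    [0, 0, 1, 0, 0, 0],
    [0, 0, 0.5, 0, 0, 0],
    [0, 0, 0, 0, 0, 0],
  ],
)

```text
time: 10.4
tcp_pos: [0.5129, 0.1185, 0.0523]
orientation: [0.759, 0.652, 0.003, 0.001]
contact_force: [-0.1, 0.8, -1.5]
gripper_width: 0.315
```

>>> servo_tool(
  series=[
    [0, 0, 1, 0, 0, 0],
    [0, 0, 1, 0, 0, 0],
    [0, 0, 0.5, 0, 0, 0],
    [0, 0, 0.5, 0, 0, 0],
    [0, 0, 0, 0, 0, 0],
    [0, 0, 0, 0, 0, 0],
    [0, 0, 0, 0, 0, 0],
    [0, 0, 0, 0, 0, 0],
  ],
)

```text
time: 11.07
tcp_pos: [0.5135, 0.1189, 0.0502]
orientation: [0.759, 0.652, 0.004, 0.001]
contact_force: [-0.3, 0.4, -2.6]
gripper_width: 0.316
```

>>> servo_tool(
  series=[
    [0, 0, 0.8, 0, 0, 0],
    [0, 0, 0.8, 0, 0, 0],
    [0, 0, 0.8, 0, 0, 0],
    [0, 0, 0.5, 0, 0, 0],
    [0, 0, 0, 0, 0, 0],
    [0, 0, 0, 0, 0, 0],
    [0, 0, 0, 0, 0, 0],
    [0, 0, 0, 0, 0, 0],
  ],
)

```text
time: 11.73
tcp_pos: [0.5138, 0.1192, 0.0501]
orientation: [0.759, 0.652, 0.004, -0.0]
contact_force: [-0.9, 0.4, 1.1]
gripper_width: 0.315
```

Contact: the force changed from −2.6 to +1.1 N and the height has stopped changing. Releasing.

>>> servo_tool(
  series=[
    [0, 0, 0, 0, 0, 0],
    [0, 0, 0, 0, 0, 0],
    [0, 0, 0, 0, 0, 0],
    [0, 0, 0, 0, 0, 0],
    [0, 0, 0, 0, 0, 0],
    [0, 0, 0, 0, 0, 0],
    [0, 0, 0, 0, 0, 0],
    [0, 0, 0, 0, 0, 0],
  ],
  fingers=0.2,
)

```text
time: 12.4
tcp_pos: [0.5145, 0.1195, 0.0503]
orientation: [0.759, 0.652, 0.005, 0.0]
contact_force: [-0.2, 0.6, 0.2]
gripper_width: 0.774
```

>>> servo_tool(
  series=[
    [0, 0, -8, 0, 0, 0],
    [0, 0, -16, 0, 0, 0],
    [0, 0, -20, 0, 0, 0],
    [0, 0, -20, 0, 0, 0],
    [0, 0, -18, 0, 0, 0],
    [0, 0, -10, 0, 0, 0],
    [0, 0, -3, 0, 0, 0],
    [0, 0, 0, 0, 0, 0],
  ],
  fingers=0,
)

```text
time: 13.07
tcp_pos: [0.5132, 0.118, 0.1518]
orientation: [0.759, 0.651, 0.004, 0.0]
contact_force: [0.4, -0.3, 0.1]
gripper_width: 0.998
```

```bash
python3 -c "
from h import *
plan([.556,-.1713,.145],-.135,32)
c=capture('scene');crop(c['pixels'][:,:,::-1],200,60,180,140,'pics/s4.png',4)
c=capture('side');crop(c['pixels'][:,:,::-1],150,70,180,140,'pics/d4.png',4)"
```

```text
t 13.07 tcp [0.5132 0.118  0.1518] dist 292.6 ang 1.1 F [ 0.4 -0.3  0.1] w 0.998
[[-9.6,3,0.2,0,0,0],[-20.5,6.3,0.4,0,0,-0.1],[-27.5,8.4,0.6,0.1,-0.1,-0.1],[-27.4,8.4,0.6,0,0,-0.1],[-27.4,8.3,0.6,0,0,-0.1],[-27.5,8.2,0.6,0.1,-0.1,-0.1],[-27.5,8.3,0.6,0,0,-0.1],[-27.5,8.1,0.6,0,0,-0.1]]
[[-27.5,8.2,0.7,0.1,0,-0.1],[-27.5,8,0.6,0,-0.1,-0.1],[-20.6,6.1,0.5,0,0,-0.1],[-9.7,2.7,0.2,0,0,0],[0,0,0,0,0,0],[0,0,0,0,0,0],[0,0,0,0,0,0],[0,0,0,0,0,0]]
```

View pics/s4.png

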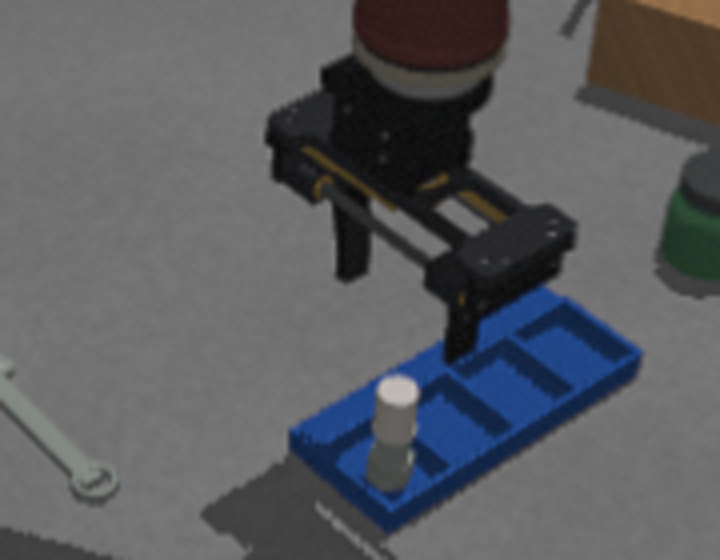

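View pics/d4.png

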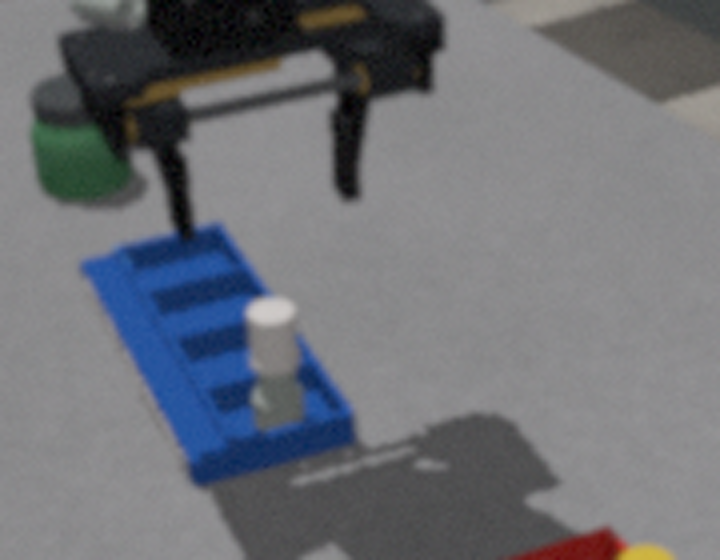

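White stands upright in the rightmost blue bay. Yellow next.

>>> servo_tool(
  series=[
    [-9.6, 3, 0.2, 0, 0, 0],
    [-20.5, 6.3, 0.4, 0, 0, -0.1],
    [-27.5, 8.4, 0.6, 0.1, 0, -0.1],
    [-27.4, 8.4, 0.6, 0, 0, -0.1],
    [-27.4, 8.3, 0.6, 0, 0, -0.1],
    [-27.5, 8.2, 0.6, 0.1, 0, -0.1],
    [-27.5, 8.3, 0.6, 0, 0, -0.1],
    [-27.5, 8.1, 0.6, 0, 0, -0.1],
  ],
)

```text
time: 13.83
tcp_pos: [0.5387, -0.0894, 0.1373]
orientation: [0.751, 0.661, -0.004, -0.004]
contact_force: [0.8, 0.5, -0.7]
gripper_width: 0.999
```

>>> servo_tool(
  series=[
    [-27.5, 8.2, 0, 0.1, 0, -0.1],
    [-22, 6, 0, 0, 0, -0.1],
    [-14, 4, 0, 0, 0, -0.1],
    [-5, 1, 0, 0, 0, 0],
    [0, 0, 0, 0, 0, 0],
    [0, 0, 0, 0, 0, 0],
    [0, 0, 0, 0, 0, 0],
    [0, 0, 0, 0, 0, 0],
  ],
)

```text
time: 14.5
tcp_pos: [0.5426, -0.1737, 0.1305]
orientation: [0.752, 0.658, -0.01, -0.007]
contact_force: [-0.7, 0.3, -0.3]
gripper_width: 1.0
```

```bash
python3 -c "
from h import *
plan([.556,-.1713,.145],-.135,22)"
```

```text
t 14.5 tcp [ 0.5426 -0.1737  0.1305] dist 19.9 ang 1.4 F [-0.7  0.3 -0.3] w 1.0
[[4,12.6,-14.8,-1.3,0.4,0.1],[0,0,0,0,0,0],[0,0,0,0,0,0],[0,0,0,0,0,0],[0,0,0,0,0,0],[0,0,0,0,0,0],[0,0,0,0,0,0],[0,0,0,0,0,0]]
```

>>> servo_tool(
  series=[
    [1, 3, -1, -0.4, 0.1, 0],
    [1, 4, -1, -0.4, 0.1, 0],
    [1, 3, 0, -0.2, 0.1, 0],
    [0, 1, 0, 0, 0, 0],
    [0, 0, 0, 0, 0, 0],
    [0, 0, 0, 0, 0, 0],
    [0, 0, 0, 0, 0, 0],
    [0, 0, 0, 0, 0, 0],
  ],
)

```text
time: 15.17
tcp_pos: [0.5564, -0.1671, 0.1328]
orientation: [0.75, 0.661, -0.001, -0.002]
contact_force: [-0.2, 0.3, -0.1]
gripper_width: 1.001
```

```bash
python3 -c "
from h import *
plan([.556,-.1713,.05],-.135,22)"
```

```text
t 15.17 tcp [ 0.5564 -0.1671  0.1328] dist 82.9 ang 0.6 F [-0.2  0.3 -0.1] w 1.001
[[-0.4,0,6.9,0,0,0],[-0.7,0.1,14.8,0,0,0.1],[-1.1,0.1,19.7,-0.1,0,0.2],[-1,0.1,19.7,0,-0.1,0.1],[-0.8,0,14.8,-0.1,0,0.1],[-0.4,0,6.9,0,0,0],[0,0,0,0,0,0],[0,0,0,0,0,0]]
```

>>> servo_tool(
  series=[
    [-0.4, 0, 7, 0, 0, 0],
    [-0.8, 0, 14, 0, 0, 0.1],
    [-0.8, 0, 16, -0.1, 0, 0.2],
    [-0.8, 0, 13, 0, 0, 0.1],
    [-0.5, 0, 7, 0, 0, 0],
    [0, 0, 3, 0, 0, 0],
    [0, 0, 0, 0, 0, 0],
    [0, 0, 0, 0, 0, 0],
  ],
)

```text
time: 15.83
tcp_pos: [0.5554, -0.1712, 0.0688]
orientation: [0.753, 0.658, 0.0, -0.001]
contact_force: [-0.4, -0.9, 0.1]
gripper_width: 0.999
```

```bash
python3 -c "
from h import *
plan([.556,-.1713,.05],-.135,22)
c=capture('wrist');cv2.imwrite('pics/w5.png',c['pixels'][:,:,::-1])"
```

```text
t 15.83 tcp [ 0.5554 -0.1712  0.0688] dist 18.8 ang 0.1 F [-0.4 -0.9  0.1] w 0.999
[[-0.1,0.6,18.8,-0.1,-0.1,0],[0,0,0,0,0,0],[0,0,0,0,0,0],[0,0,0,0,0,0],[0,0,0,0,0,0],[0,0,0,0,0,0],[0,0,0,0,0,0],[0,0,0,0,0,0]]
```

View pics/w5.png

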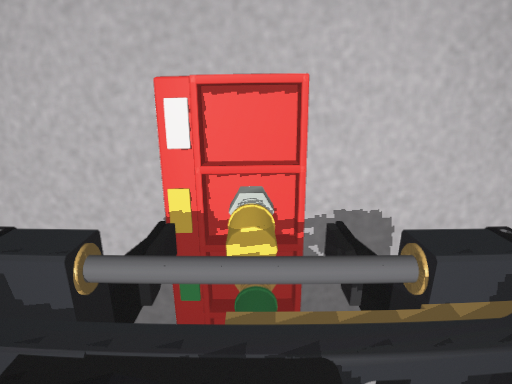

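The yellow cap at (251,235) is centred between the fingers. Lower, close, lift.

>>> servo_tool(
  series=[
    [0, 0, 5, 0, 0, 0],
    [0, 0, 7, 0, 0, 0],
    [0, 0, 4, 0, 0, 0],
    [0, 0, 2, 0, 0, 0],
    [0, 0, 0, 0, 0, 0],
    [0, 0, 0, 0, 0, 0],
    [0, 0, 0, 0, 0, 0],
    [0, 0, 0, 0, 0, 0],
  ],
  fingers=0.4,
)

```text
time: 16.55
tcp_pos: [0.557, -0.1712, 0.0509]
orientation: [0.753, 0.658, 0.001, 0.0]
contact_force: [-0.9, 0.7, 0.6]
gripper_width: 0.607
```

>>> servo_tool(
  series=[
    [0, 0, 0, 0, 0, 0],
    [0, 0, 0, 0, 0, 0],
    [0, 0, 0, 0, 0, 0],
    [0, 0, 0, 0, 0, 0],
    [0, 0, 0, 0, 0, 0],
    [0, 0, 0, 0, 0, 0],
    [0, 0, 0, 0, 0, 0],
    [0, 0, 0, 0, 0, 0],
  ],
  fingers=1,
  squeeze=25,
)

```text
time: 17.22
tcp_pos: [0.5573, -0.1712, 0.0514]
orientation: [0.753, 0.658, 0.002, 0.001]
contact_force: [-0.1, 0.0, -0.5]
gripper_width: 0.318
```

>>> servo_tool(
  series=[
    [0, 0, -3, 0, 0, 0],
    [0, 0, -7, 0, 0, 0],
    [0, 0, -12, 0, 0, 0],
    [0, 0, -17, 0, 0, 0],
    [0, 0, -19, 0, 0, 0],
    [0, 0, -20, 0, 0, 0],
    [0, 0, -17, 0, 0, 0],
    [0, 0, -10, 0, 0, 0],
  ],
)

```text
time: 17.88
tcp_pos: [0.5544, -0.1716, 0.1632]
orientation: [0.753, 0.658, -0.0, -0.001]
contact_force: [0.4, -0.7, -2.0]
gripper_width: 0.313
```

```bash
python3 -c "
from h import *
plan([.5192,.1764,.165],-.15,24)"
```

```text
t 17.88 tcp [ 0.5544 -0.1716  0.1632] dist 349.8 ang 0.8 F [ 0.4 -0.7 -2. ] w 0.313
[[7.8,-1.9,0,0,0,0],[16.8,-4,-0.1,0,0,0.1],[22.4,-5.4,-0.1,0,0,0],[22.3,-5.5,-0.1,0,0,0.1],[22.4,-5.4,0,0,0,0],[22.3,-5.5,-0.1,0,0,0.1],[22.4,-5.5,-0.1,0,0,0],[22.3,-5.5,-0.1,-0.1,0,0.1]]
[[22.4,-5.6,-0.1,0,0,0],[22.3,-5.5,-0.1,0,0,0.1],[22.3,-5.6,-0.1,0,0,0.1],[22.3,-5.6,-0.1,0,0,0],[22.4,-5.6,-0.1,0,0,0.1],[22.3,-5.7,0,0,0,0],[22.3,-5.6,-0.1,0,-0.1,0.1],[16.7,-4.3,-0.1,0,0,0]]
[[7.8,-2,-0.1,0,0,0],[0,0,0,0,0,0],[0,0,0,0,0,0],[0,0,0,0,0,0],[0,0,0,0,0,0],[0,0,0,0,0,0],[0,0,0,0,0,0],[0,0,0,0,0,0]]
```

>>> servo_tool(
  series=[
    [8, -1.9, 0, 0, 0, 0],
    [17, -4, -0.2, 0, 0, 0.1],
    [22.4, -5, -0.3, 0, 0, 0],
    [22.3, -5, -0.3, 0, 0, 0.1],
    [22.4, -5, -0.3, 0, 0, 0],
    [22.3, -5, -0.3, 0, 0, 0.1],
    [22.4, -5, -0.3, 0, 0, 0],
    [22.3, -5, -0.3, 0, 0, 0.1],
  ],
)

```text
time: 18.55
tcp_pos: [0.539, -0.0061, 0.1669]
orientation: [0.759, 0.651, 0.0, 0.001]
contact_force: [1.0, 0.3, -1.1]
gripper_width: 0.315
```

```bash
python3 -c "
from h import *
plan([.5192,.1764,.165],-.15,24)"
```

```text
t 18.55 tcp [ 0.539  -0.0061  0.1669] dist 183.6 ang 0.2 F [ 1.   0.3 -1.1] w 0.315
[[7.6,-2,0.1,0,0,0],[16.2,-4.4,0.1,0,0,0],[21.6,-5.7,0.2,0,0,0],[21.7,-5.8,0.3,0,0,-0.1],[21.6,-5.7,0.2,0,0,0],[21.6,-5.8,0.2,0.1,0,0],[21.7,-5.7,0.2,0,0,0],[21.6,-5.8,0.2,0,0,0]]
[[16.2,-4.3,0.2,0,0,0],[7.6,-2,0.1,0,0,-0.1],[0,0,0,0,0,0],[0,0,0,0,0,0],[0,0,0,0,0,0],[0,0,0,0,0,0],[0,0,0,0,0,0],[0,0,0,0,0,0]]
```

>>> servo_tool(
  series=[
    [24, -5.5, 0, 0, 0, 0],
    [24, -5.5, 0, 0, 0, 0],
    [24, -5.5, 0, 0, 0, 0],
    [24, -5.5, 0, 0, 0, 0],
    [23, -5, 0, 0, 0, 0],
    [20, -5, 0, 0, 0, 0],
    [14, -4, 0, 0, 0, 0],
    [7, -2, 0, 0, 0, 0],
  ],
)

```text
time: 19.22
tcp_pos: [0.5171, 0.1745, 0.1621]
orientation: [0.756, 0.654, -0.002, -0.002]
contact_force: [0.1, 1.3, -1.9]
gripper_width: 0.316
```

```bash
python3 -c "
from h import *
plan([.5192,.1764,.165],-.15,24)"
```

```text
t 19.22 tcp [0.5171 0.1745 0.1621] dist 4.0 ang 0.4 F [ 0.1  1.3 -1.9] w 0.316
[[2.2,1.8,-2.9,-0.3,0.1,0.3],[0,0,0,0,0,0],[0,0,0,0,0,0],[0,0,0,0,0,0],[0,0,0,0,0,0],[0,0,0,0,0,0],[0,0,0,0,0,0],[0,0,0,0,0,0]]
```

Let it settle, then read the pose.

>>> servo_tool(
  series=[
    [0, 1, 0, 0, 0, 0.2],
    [0, 1, 0, 0, 0, 0.1],
    [0, 0, 0, 0, 0, 0],
    [0, 0, 0, 0, 0, 0],
    [0, 0, 0, 0, 0, 0],
    [0, 0, 0, 0, 0, 0],
    [0, 0, 0, 0, 0, 0],
    [0, 0, 0, 0, 0, 0],
  ],
)

```text
time: 19.88
tcp_pos: [0.5186, 0.1707, 0.1609]
orientation: [0.759, 0.651, -0.004, -0.001]
contact_force: [-0.0, -1.1, -1.1]
gripper_width: 0.314
```

```bash
python3 -c "
from h import *
plan([.5192,.1764,.065],-.15,24)"
```

```text
t 19.88 tcp [0.5186 0.1707 0.1609] dist 96.1 ang 0.5 F [-0.  -1.1 -1.1] w 0.314
[[0.4,0,6.5,0,0,0],[0.9,0.1,13.8,-0.1,0,-0.1],[1.1,0,18.4,-0.1,0.1,0],[1.2,0,18.5,0,0,0],[1.1,0,18.4,-0.1,0.1,-0.1],[0.8,0,13.9,-0.1,0,0],[0.4,0,6.4,0,0,0],[0,0,0,0,0,0]]
```

>>> servo_tool(
  series=[
    [0.5, 0, 7, 0, 0, 0],
    [0.9, 0.1, 15, -0.1, 0, -0.1],
    [1.1, 0, 19, -0.1, 0.1, 0],
    [1.1, 0, 19, 0, 0, 0],
    [1, 0, 16, -0.1, 0.1, 0],
    [0.5, 0, 10, -0.1, 0, 0],
    [0, 0, 4, 0, 0, 0],
    [0, 0, 1, 0, 0, 0],
  ],
)

```text
time: 20.55
tcp_pos: [0.5202, 0.1753, 0.065]
orientation: [0.759, 0.651, 0.002, 0.001]
contact_force: [0.1, -0.9, -1.5]
gripper_width: 0.317
```

```bash
python3 -c "
from h import *
plan([.5192,.1764,.052],-.15,24)"
```

```text
t 20.55 tcp [0.5202 0.1753 0.065 ] dist 13.1 ang 0.3 F [ 0.1 -0.9 -1.5] w 0.317
[[0.9,-1.2,13,0.2,-0.1,-0.2],[0,0,0,0,0,0],[0,0,0,0,0,0],[0,0,0,0,0,0],[0,0,0,0,0,0],[0,0,0,0,0,0],[0,0,0,0,0,0],[0,0,0,0,0,0]]
```

>>> servo_tool(
  series=[
    [0, 0, 3, 0, 0, 0],
    [0, 0, 3, 0, 0, 0],
    [0, 0, 2, 0, 0, 0],
    [0, 0, 2, 0, 0, 0],
    [0, 0, 1, 0, 0, 0],
    [0, 0, 1, 0, 0, 0],
    [0, 0, 1, 0, 0, 0],
    [0, 0, 1, 0, 0, 0],
  ],
)

```text
time: 21.22
tcp_pos: [0.5225, 0.1761, 0.0529]
orientation: [0.759, 0.651, 0.004, 0.001]
contact_force: [0.3, 0.7, -1.3]
gripper_width: 0.319
```

>>> servo_tool(
  series=[
    [0, 0, 0.8, 0, 0, 0],
    [0, 0, 0.8, 0, 0, 0],
    [0, 0, 0.8, 0, 0, 0],
    [0, 0, 0.5, 0, 0, 0],
    [0, 0, 0, 0, 0, 0],
    [0, 0, 0, 0, 0, 0],
    [0, 0, 0, 0, 0, 0],
    [0, 0, 0, 0, 0, 0],
  ],
)

```text
time: 21.88
tcp_pos: [0.523, 0.1766, 0.0515]
orientation: [0.759, 0.651, 0.005, 0.001]
contact_force: [-0.7, -0.4, -2.0]
gripper_width: 0.314
```

>>> servo_tool(
  series=[
    [0, 0, 0.8, 0, 0, 0],
    [0, 0, 0.8, 0, 0, 0],
    [0, 0, 0.8, 0, 0, 0],
    [0, 0, 0.5, 0, 0, 0],
    [0, 0, 0, 0, 0, 0],
    [0, 0, 0, 0, 0, 0],
    [0, 0, 0, 0, 0, 0],
    [0, 0, 0, 0, 0, 0],
  ],
)

```text
time: 22.55
tcp_pos: [0.5233, 0.1771, 0.0513]
orientation: [0.759, 0.651, 0.005, -0.0]
contact_force: [-1.3, -0.2, 2.2]
gripper_width: 0.315
```

Contact. Release and lift.

>>> servo_tool(
  series=[
    [0, 0, 0, 0, 0, 0],
    [0, 0, 0, 0, 0, 0],
    [0, 0, 0, 0, 0, 0],
    [0, 0, 0, 0, 0, 0],
    [0, 0, 0, 0, 0, 0],
    [0, 0, 0, 0, 0, 0],
    [0, 0, 0, 0, 0, 0],
    [0, 0, 0, 0, 0, 0],
  ],
  fingers=0.2,
)

```text
time: 23.22
tcp_pos: [0.5239, 0.1774, 0.0514]
orientation: [0.759, 0.651, 0.006, -0.0]
contact_force: [-1.5, 0.5, -0.6]
gripper_width: 0.776
```

>>> servo_tool(
  series=[
    [0, 0, -8, 0, 0, 0],
    [0, 0, -16, 0, 0, 0],
    [0, 0, -20, 0, 0, 0],
    [0, 0, -20, 0, 0, 0],
    [0, 0, -18, 0, 0, 0],
    [0, 0, -10, 0, 0, 0],
    [0, 0, -3, 0, 0, 0],
    [0, 0, 0, 0, 0, 0],
  ],
  fingers=0,
)

```text
time: 23.88
tcp_pos: [0.5225, 0.1758, 0.1528]
orientation: [0.76, 0.65, 0.005, 0.0]
contact_force: [0.1, -1.3, 0.2]
gripper_width: 0.998
```

```bash
python3 -c "
from h import *
plan([.5505,-.230,.145],-.135,30)
c=capture('side');crop(c['pixels'][:,:,::-1],150,70,240,180,'pics/d6.png',3)"
```

```text
t 23.88 tcp [0.5225 0.1758 0.1528] dist 406.8 ang 1.3 F [ 0.1 -1.3  0.2] w 0.998
[[-9.8,2.2,0.1,0,0,0],[-20.9,4.8,0.3,0,0,-0.1],[-28,6.3,0.4,0.1,-0.1,-0.1],[-27.9,6.3,0.4,0,0,0],[-28,6.2,0.4,0,0,-0.1],[-27.9,6.2,0.4,0,-0.1,-0.1],[-28,6.2,0.5,0.1,0,-0.1],[-28,6.1,0.4,0,0,-0.1]]
[[-28,6.1,0.5,0,-0.1,-0.1],[-28,6,0.5,0.1,0,0],[-28,6,0.5,0,0,-0.1],[-28,6,0.5,0,0,-0.1],[-28,5.9,0.5,0,-0.1,-0.1],[-28.1,5.8,0.5,0.1,0,-0.1],[-21,4.4,0.4,0,0,0],[-9.8,2,0.2,0,0,0]]
```

View pics/d6.png

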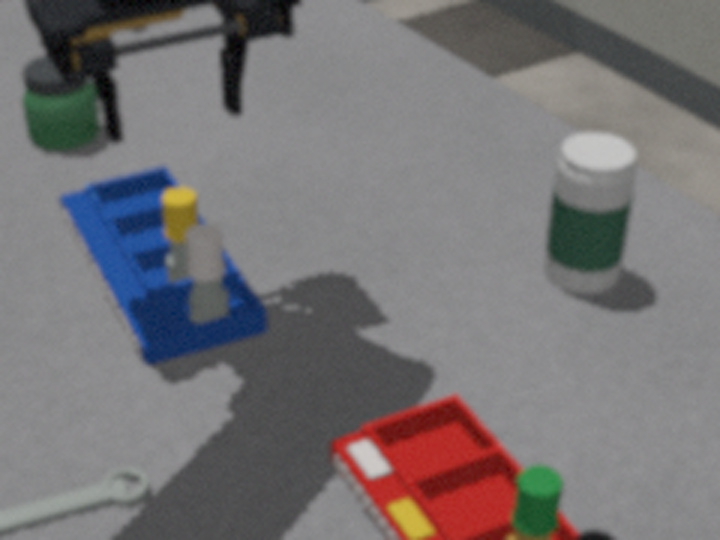

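Yellow is upright in the second bay from the right. Green next.

>>> servo_tool(
  series=[
    [-9.8, 2.2, 0, 0, 0, 0],
    [-20.9, 5, 0, 0, 0, 0],
    [-28, 6.6, 0, 0, 0, -0.1],
    [-28, 6.6, 0, 0, 0, 0],
    [-28, 6.6, 0, 0, 0, -0.1],
    [-28, 6.6, 0, 0, 0, -0.1],
    [-28, 6.6, 0, 0, 0, -0.1],
    [-28, 6.6, 0, 0, 0, -0.1],
  ],
)

```text
time: 24.6
tcp_pos: [0.5337, -0.0337, 0.1425]
orientation: [0.753, 0.658, -0.001, -0.003]
contact_force: [0.5, -0.6, 0.6]
gripper_width: 1.004
```

>>> servo_tool(
  series=[
    [-28, 6.6, 0, 0, 0, 0],
    [-28, 6.6, 0, 0, 0, 0],
    [-28, 6.6, 0, 0, 0, 0],
    [-28, 6.6, 0, 0, 0, -0.1],
    [-26, 6, 0, 0, 0, -0.1],
    [-18, 5, 0, 0, 0, -0.1],
    [-10, 3, 0, 0, 0, 0],
    [-4, 1, 0, 0, 0, 0],
  ],
)

```text
time: 25.27
tcp_pos: [0.5415, -0.2298, 0.1333]
orientation: [0.755, 0.656, -0.008, -0.005]
contact_force: [-0.7, -0.5, -0.1]
gripper_width: 0.999
```

```bash
python3 -c "
from h import *
plan([.5505,-.230,.145],-.135,30)"
```

```text
t 25.27 tcp [ 0.5415 -0.2298  0.1333] dist 14.7 ang 1.1 F [-0.7 -0.5 -0.1] w 0.999
[[1,8.7,-11.9,-1.1,0.3,-0.3],[0,0,0,0,0,0],[0,0,0,0,0,0],[0,0,0,0,0,0],[0,0,0,0,0,0],[0,0,0,0,0,0],[0,0,0,0,0,0],[0,0,0,0,0,0]]
```

>>> servo_tool(
  series=[
    [0, 3, 0, -0.4, 0.1, -0.1],
    [0, 3, 0, -0.3, 0.1, -0.1],
    [0, 1, 0, -0.2, 0.1, 0],
    [0, 0, 0, 0, 0, 0],
    [0, 0, 0, 0, 0, 0],
    [0, 0, 0, 0, 0, 0],
    [0, 0, 0, 0, 0, 0],
    [0, 0, 0, 0, 0, 0],
  ],
)

```text
time: 25.93
tcp_pos: [0.5475, -0.2278, 0.1307]
orientation: [0.753, 0.658, -0.001, -0.003]
contact_force: [-0.3, -1.1, 0.4]
gripper_width: 1.0
```

```bash
python3 -c "
from h import *
plan([.5505,-.230,.065],-.135,22)"
```

```text
t 25.93 tcp [ 0.5475 -0.2278  0.1307] dist 65.8 ang 0.4 F [-0.3 -1.1  0.4] w 1.0
[[-0.2,0.4,7.2,0,0,0],[-0.5,0.8,15.4,-0.1,-0.1,0],[-0.5,1.1,20.5,-0.1,0,0.1],[-0.5,0.8,15.4,-0.1,0,0],[-0.2,0.4,7.1,0,-0.1,0],[0,0,0,0,0,0],[0,0,0,0,0,0],[0,0,0,0,0,0]]
```

>>> servo_tool(
  series=[
    [-0.2, 0.4, 7, 0, 0, 0],
    [-0.5, 0.7, 14, 0, 0, 0],
    [-0.5, 0.8, 16, -0.1, 0, 0],
    [-0.5, 0.7, 13, -0.1, 0, 0],
    [-0.2, 0.3, 7, 0, 0, 0],
    [0, 0, 3, 0, 0, 0],
    [0, 0, 0, 0, 0, 0],
    [0, 0, 0, 0, 0, 0],
  ],
)

```text
time: 26.6
tcp_pos: [0.5495, -0.229, 0.0633]
orientation: [0.752, 0.659, -0.0, -0.002]
contact_force: [0.1, -0.2, 0.1]
gripper_width: 0.999
```

```bash
python3 -c "
from h import *
plan([.5505,-.230,.05],-.135,22)
c=capture('wrist');cv2.imwrite('pics/w7.png',c['pixels'][:,:,::-1])"
```

```text
t 26.6 tcp [ 0.5495 -0.229   0.0633] dist 13.4 ang 0.3 F [ 0.1 -0.2  0.1] w 0.999
[[-0.9,1.1,13.3,-0.2,-0.2,0.2],[0,0,0,0,0,0],[0,0,0,0,0,0],[0,0,0,0,0,0],[0,0,0,0,0,0],[0,0,0,0,0,0],[0,0,0,0,0,0],[0,0,0,0,0,0]]
```

View pics/w7.png

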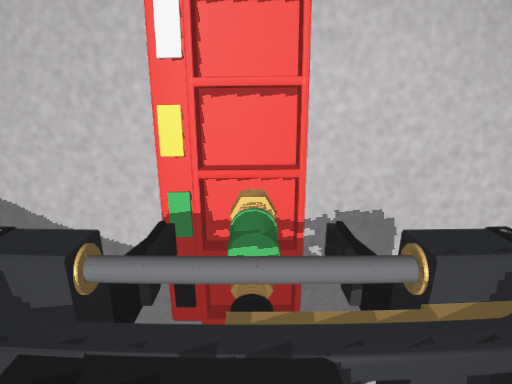

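The green cap at (253,235) is centred between the fingers.

>>> servo_tool(
  series=[
    [0, 0.5, 4, 0, 0, 0],
    [0, 0, 5, 0, 0, 0],
    [0, 0, 3, 0, 0, 0],
    [0, 0, 1, 0, 0, 0],
    [0, 0, 0, 0, 0, 0],
    [0, 0, 0, 0, 0, 0],
    [0, 0, 0, 0, 0, 0],
    [0, 0, 0, 0, 0, 0],
  ],
  fingers=0.4,
)

```text
time: 27.32
tcp_pos: [0.5516, -0.2294, 0.0513]
orientation: [0.752, 0.659, 0.001, -0.001]
contact_force: [0.8, 0.2, -0.1]
gripper_width: 0.611
```

>>> servo_tool(
  series=[
    [0, 0, 0, 0, 0, 0],
    [0, 0, 0, 0, 0, 0],
    [0, 0, 0, 0, 0, 0],
    [0, 0, 0, 0, 0, 0],
    [0, 0, 0, 0, 0, 0],
    [0, 0, 0, 0, 0, 0],
    [0, 0, 0, 0, 0, 0],
    [0, 0, 0, 0, 0, 0],
  ],
  fingers=1,
  squeeze=25,
)

```text
time: 27.98
tcp_pos: [0.5518, -0.2295, 0.0517]
orientation: [0.752, 0.659, 0.002, -0.0]
contact_force: [0.2, -0.0, -0.7]
gripper_width: 0.312
```

>>> servo_tool(
  series=[
    [0, 0, -3, 0, 0, 0],
    [0, 0, -7, 0, 0, 0],
    [0, 0, -12, 0, 0, 0],
    [0, 0, -17, 0, 0, 0],
    [0, 0, -19, 0, 0, 0],
    [0, 0, -20, 0, 0, 0],
    [0, 0, -17, 0, 0, 0],
    [0, 0, -10, 0, 0, 0],
  ],
)

```text
time: 28.65
tcp_pos: [0.5489, -0.2295, 0.163]
orientation: [0.753, 0.658, -0.001, -0.003]
contact_force: [0.0, -0.1, -2.2]
gripper_width: 0.314
```

```bash
python3 -c "
from h import *
plan([.5283,.2357,.165],-.15,24)"
```

```text
t 28.65 tcp [ 0.5489 -0.2295  0.163 ] dist 465.7 ang 1.0 F [ 0.  -0.1 -2.2] w 0.314
[[7.9,-1.4,0,0,0,0],[17.1,-3.1,0,0,0,0.1],[22.6,-4.1,0,0,0,0],[22.7,-4.1,-0.1,0,0,0],[22.7,-4.1,0,-0.1,0,0.1],[22.7,-4.2,0,0,0,0],[22.7,-4.2,0,0,0,0.1],[22.6,-4.1,0,0,-0.1,0]]
[[22.7,-4.2,-0.1,0,0,0.1],[22.7,-4.3,-0.1,0,0,0],[22.6,-4.2,0,0,0,0.1],[22.7,-4.3,-0.1,-0.1,0,0],[22.6,-4.3,-0.1,0,0,0.1],[22.7,-4.3,0,0,0,0],[22.6,-4.3,-0.1,0,0,0.1],[22.7,-4.4,-0.1,0,0,0]]
[[22.6,-4.3,-0.1,0,0,0],[22.6,-4.4,0,0,0,0.1],[22.7,-4.4,-0.1,0,0,0],[22.6,-4.3,-0.1,-0.1,-0.1,0.1],[17,-3.4,-0.1,0,0,0],[7.9,-1.5,0,0,0,0],[0,0,0,0,0,0],[0,0,0,0,0,0]]
```

>>> servo_tool(
  series=[
    [8, -1.4, 0, 0, 0, 0],
    [17, -3, -0.2, 0, 0, 0.1],
    [22.6, -3.8, -0.2, 0, 0, 0],
    [22.7, -3.8, -0.2, 0, 0, 0],
    [22.7, -3.8, -0.2, 0, 0, 0.1],
    [22.7, -3.8, -0.2, 0, 0, 0],
    [22.7, -3.8, -0.2, 0, 0, 0.1],
    [22.6, -3.8, -0.2, 0, 0, 0],
  ],
)

```text
time: 29.32
tcp_pos: [0.5417, -0.0635, 0.1661]
orientation: [0.758, 0.652, -0.001, -0.001]
contact_force: [-0.1, 0.4, -1.5]
gripper_width: 0.312
```

>>> servo_tool(
  series=[
    [23, -4, 0, 0, 0, 0],
    [23, -4, 0, 0, 0, 0],
    [23, -4, 0, 0, 0, 0],
    [23, -4, 0, 0, 0, 0],
    [22, -4, 0, 0, 0, 0],
    [20, -4, 0, 0, 0, 0],
    [20, -4, 0, 0, 0, 0],
    [18, -4, 0, 0, 0, 0],
  ],
)

```text
time: 29.98
tcp_pos: [0.528, 0.1264, 0.1616]
orientation: [0.756, 0.654, -0.003, -0.003]
contact_force: [0.8, -1.0, -2.5]
gripper_width: 0.312
```

```bash
python3 -c "
from h import *
plan([.5283,.2357,.165],-.15,24)"
```

```text
t 29.98 tcp [0.528  0.1264 0.1616] dist 109.4 ang 0.6 F [ 0.8 -1.  -2.5] w 0.312
[[7.3,-1,-0.2,0,0,0],[15.6,-2.3,-0.5,-0.1,0,0.1],[20.8,-3,-0.6,-0.1,0,0],[20.8,-3,-0.6,-0.1,0,0.1],[20.8,-3.1,-0.7,-0.1,0,0],[15.6,-2.3,-0.4,-0.1,0,0.1],[7.3,-1,-0.3,0,0,0],[0,0,0,0,0,0]]
```

>>> servo_tool(
  series=[
    [19, -2, 0, 0, 0, 0],
    [18, -2, -0.5, -0.1, 0, 0.1],
    [18, -2, -0.5, -0.1, 0, 0],
    [16, -2, -0.5, -0.1, 0, 0.1],
    [13, -1.5, -0.5, 0, 0, 0],
    [8, -1, -0.4, 0, 0, 0.1],
    [4, -0.5, 0, 0, 0, 0],
    [0, 0, 0, 0, 0, 0],
  ],
)

```text
time: 30.65
tcp_pos: [0.5235, 0.2356, 0.1593]
orientation: [0.755, 0.656, -0.005, -0.003]
contact_force: [-0.4, 1.3, -1.7]
gripper_width: 0.312
```

```bash
python3 -c "
from h import *
plan([.5283,.2357,.165],-.15,24)"
```

```text
t 30.65 tcp [0.5235 0.2356 0.1593] dist 7.4 ang 0.8 F [-0.4  1.3 -1.7] w 0.312
[[0.7,4.7,-5.7,-0.6,0.2,0.5],[0,0,0,0,0,0],[0,0,0,0,0,0],[0,0,0,0,0,0],[0,0,0,0,0,0],[0,0,0,0,0,0],[0,0,0,0,0,0],[0,0,0,0,0,0]]
```

>>> servo_tool(
  series=[
    [0.5, 2, 0, -0.3, 0.1, 0.3],
    [0.5, 2, 0, -0.2, 0, 0.2],
    [0, 0, 0, 0, 0, 0],
    [0, 0, 0, 0, 0, 0],
    [0, 0, 0, 0, 0, 0],
    [0, 0, 0, 0, 0, 0],
    [0, 0, 0, 0, 0, 0],
    [0, 0, 0, 0, 0, 0],
  ],
)

```text
time: 31.32
tcp_pos: [0.5291, 0.2307, 0.1594]
orientation: [0.76, 0.649, -0.001, 0.0]
contact_force: [1.7, -0.2, -2.2]
gripper_width: 0.316
```

```bash
python3 -c "
from h import *
plan([.5283,.2357,.065],-.15,24)"
```

```text
t 31.32 tcp [0.5291 0.2307 0.1594] dist 94.5 ang 0.4 F [ 1.7 -0.2 -2.2] w 0.316
[[0.4,-0.1,7.9,0,0,0],[0.9,-0.3,16.8,0,0,-0.1],[1.2,-0.3,22.5,0,0.1,-0.1],[1.1,-0.4,22.4,0,0,-0.1],[0.9,-0.3,16.9,0,0,-0.1],[0.4,-0.1,7.8,0,0,0],[0,0,0,0,0,0],[0,0,0,0,0,0]]
```

>>> servo_tool(
  series=[
    [0.5, 0, 7, 0, 0, 0],
    [0.9, 0, 15, 0, 0, -0.1],
    [1.1, 0, 19, 0, 0.1, -0.1],
    [1.1, 0, 19, 0, 0, -0.1],
    [1, 0, 15, 0, 0, 0],
    [0.5, 0, 9, 0, 0, 0],
    [0, 0, 4, 0, 0, 0],
    [0, 0, 1, 0, 0, 0],
  ],
)

```text
time: 31.98
tcp_pos: [0.5303, 0.2365, 0.0653]
orientation: [0.759, 0.652, 0.001, -0.0]
contact_force: [0.0, 0.1, -2.4]
gripper_width: 0.315
```

```bash
python3 -c "
from h import *
plan([.5283,.2357,.052],-.15,24)"
```

```text
t 31.98 tcp [0.5303 0.2365 0.0653] dist 13.5 ang 0.1 F [ 0.   0.1 -2.4] w 0.315
[[-1.2,-1.9,13.3,0.1,-0.1,-0.1],[0,0,0,0,0,0],[0,0,0,0,0,0],[0,0,0,0,0,0],[0,0,0,0,0,0],[0,0,0,0,0,0],[0,0,0,0,0,0],[0,0,0,0,0,0]]
```

>>> servo_tool(
  series=[
    [0, -0.5, 3, 0, 0, 0],
    [0, -0.5, 3, 0, 0, 0],
    [0, 0, 2, 0, 0, 0],
    [0, 0, 2, 0, 0, 0],
    [0, 0, 1, 0, 0, 0],
    [0, 0, 1, 0, 0, 0],
    [0, 0, 1, 0, 0, 0],
    [0, 0, 1, 0, 0, 0],
  ],
)

```text
time: 32.65
tcp_pos: [0.5313, 0.2377, 0.0532]
orientation: [0.759, 0.652, 0.003, 0.0]
contact_force: [0.3, 1.9, -2.2]
gripper_width: 0.312
```

>>> servo_tool(
  series=[
    [0, 0, 0.8, 0, 0, 0],
    [0, 0, 0.8, 0, 0, 0],
    [0, 0, 0.8, 0, 0, 0],
    [0, 0, 0.8, 0, 0, 0],
    [0, 0, 0, 0, 0, 0],
    [0, 0, 0, 0, 0, 0],
    [0, 0, 0, 0, 0, 0],
    [0, 0, 0, 0, 0, 0],
  ],
)

```text
time: 33.32
tcp_pos: [0.5319, 0.2382, 0.0519]
orientation: [0.759, 0.652, 0.004, -0.0]
contact_force: [-0.1, -0.3, -2.1]
gripper_width: 0.315
```

>>> servo_tool(
  series=[
    [0, 0, 0.8, 0, 0, 0],
    [0, 0, 0.8, 0, 0, 0],
    [0, 0, 0.8, 0, 0, 0],
    [0, 0, 0.5, 0, 0, 0],
    [0, 0, 0, 0, 0, 0],
    [0, 0, 0, 0, 0, 0],
    [0, 0, 0, 0, 0, 0],
    [0, 0, 0, 0, 0, 0],
  ],
)

```text
time: 33.98
tcp_pos: [0.5322, 0.2387, 0.0516]
orientation: [0.759, 0.652, 0.005, -0.001]
contact_force: [-1.3, 0.4, 0.8]
gripper_width: 0.316
```

Contact. Release and lift.

>>> servo_tool(
  series=[
    [0, 0, 0, 0, 0, 0],
    [0, 0, 0, 0, 0, 0],
    [0, 0, 0, 0, 0, 0],
    [0, 0, 0, 0, 0, 0],
    [0, 0, 0, 0, 0, 0],
    [0, 0, 0, 0, 0, 0],
    [0, 0, 0, 0, 0, 0],
    [0, 0, 0, 0, 0, 0],
  ],
  fingers=0.2,
)

```text
time: 34.65
tcp_pos: [0.5329, 0.239, 0.0517]
orientation: [0.759, 0.652, 0.005, -0.001]
contact_force: [-1.2, -0.3, -0.3]
gripper_width: 0.776
```

>>> servo_tool(
  series=[
    [0, 0, -8, 0, 0, 0],
    [0, 0, -16, 0, 0, 0],
    [0, 0, -20, 0, 0, 0],
    [0, 0, -20, 0, 0, 0],
    [0, 0, -18, 0, 0, 0],
    [0, 0, -10, 0, 0, 0],
    [0, 0, -3, 0, 0, 0],
    [0, 0, 0, 0, 0, 0],
  ],
  fingers=0,
)

```text
time: 35.32
tcp_pos: [0.5318, 0.2374, 0.1532]
orientation: [0.759, 0.651, 0.005, -0.001]
contact_force: [0.4, 0.9, -0.9]
gripper_width: 0.998
```

```bash
python3 -c "
from h import *
plan([.5425,-.289,.145],-.135,30)
c=capture('side');crop(c['pixels'][:,:,::-1],150,70,240,240,'pics/d8.png',2.5)
p=proj(c,[.5425,-.289,.086])[0];print(p)"
```

```text
t 35.32 tcp [0.5318 0.2374 0.1532] dist 526.5 ang 1.1 F [ 0.4  0.9 -0.9] w 0.998
[[-10,1.7,0.1,0,0,0],[-21.4,3.8,0.2,0,0,-0.1],[-28.5,4.9,0.2,0,-0.1,0],[-28.5,4.9,0.3,0.1,0,-0.1],[-28.5,4.9,0.3,0,0,0],[-28.5,4.8,0.3,0,0,-0.1],[-28.5,4.9,0.3,0,-0.1,0],[-28.6,4.8,0.3,0,0,-0.1]]
[[-28.5,4.8,0.3,0,0,0],[-28.5,4.7,0.4,0,0,-0.1],[-28.6,4.8,0.3,0.1,-0.1,-0.1],[-28.5,4.6,0.4,0,0,0],[-28.6,4.7,0.4,0,0,-0.1],[-28.5,4.6,0.3,0,0,0],[-28.6,4.6,0.4,0,-0.1,-0.1],[-28.5,4.6,0.5,0,0,0]]
[[-28.6,4.6,0.4,0.1,0,-0.1],[-28.6,4.5,0.4,0,0,0],[-21.4,3.4,0.3,0,0,-0.1],[-10,1.6,0.2,0,-0.1,0],[0,0,0,0,0,0],[0,0,0,0,0,0],[0,0,0,0,0,0],[0,0,0,0,0,0]]
[348.44469669 251.67652261]
```

View pics/d8.png

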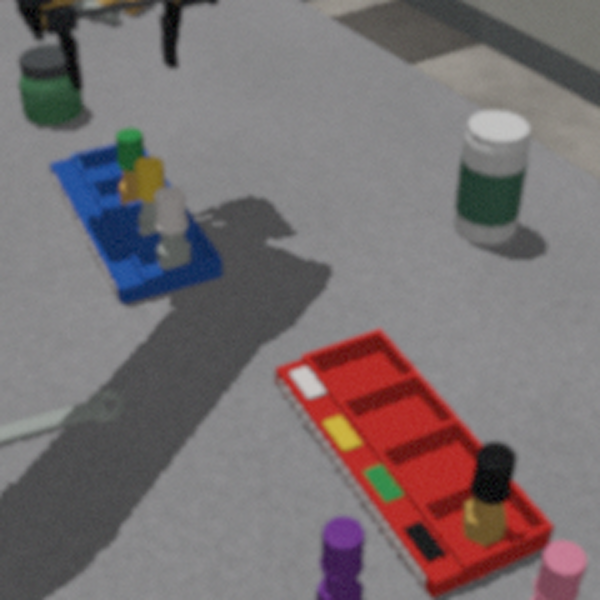

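Only black is left: the black cap (493,465) on a brass foot stands in the red tray behind the black tile. Purple (343,530) and pink (562,558) stand outside the tray, so they are the look-alikes to leave alone. Before descending I'll check that the fingers clear them.

```bash
python3 -c "
from h import *
A=capture('scene');B=capture('side')
for n,b in(('purple',(343,535)),('pink',(563,560))):
  b=full(b,150,70,2.5)
  for z in(.08,):
    r=least_squares(lambda p:proj(B,[p[0],p[1],z])[0]-b,[.5,-.3]);w=r.x
    d=w-np.array([.5425,-.289]);a=-.135
    print(n,w.round(3),'tray-x',(d@[np.cos(a),np.sin(a)]).round(3),'tray-y',(d@[-np.sin(a),np.cos(a)]).round(3))
"
```

```text
purple [ 0.417 -0.282] tray-x -0.125 tray-y -0.01
pink [ 0.521 -0.377] tray-x -0.01 tray-y -0.09
```

>>> servo_tool(
  series=[
    [-10, 1.7, 0, 0, 0, 0],
    [-21.4, 4, 0, 0, 0, 0],
    [-28.5, 5.2, 0, 0, 0, 0],
    [-28.5, 5.2, 0, 0, 0, -0.1],
    [-28.5, 5.2, 0, 0, 0, 0],
    [-28.5, 5.2, 0, 0, 0, -0.1],
    [-28.5, 5.2, 0, 0, 0, 0],
    [-28.5, 5.2, 0, 0, 0, -0.1],
  ],
)

```text
time: 36.13
tcp_pos: [0.5318, 0.0251, 0.1422]
orientation: [0.753, 0.658, -0.003, -0.003]
contact_force: [0.2, -0.5, 0.1]
gripper_width: 1.0
```

>>> servo_tool(
  series=[
    [-28.5, 5.2, 0, 0, 0, 0],
    [-28.5, 5.2, -0.5, 0, 0, 0],
    [-28.5, 5.2, -0.5, 0, 0, 0],
    [-28.5, 5.2, -0.5, 0, 0, 0],
    [-28.5, 5.2, -0.5, 0, 0, 0],
    [-28.5, 5.2, -0.5, 0, 0, 0],
    [-26, 5.2, -0.5, 0, 0, 0],
    [-24, 5, -0.5, 0, 0, 0],
  ],
)

```text
time: 36.8
tcp_pos: [0.5331, -0.2178, 0.1391]
orientation: [0.755, 0.656, -0.008, -0.006]
contact_force: [0.6, 0.4, 0.3]
gripper_width: 1.002
```

```bash
python3 -c "
from h import *
plan([.5425,-.289,.145],-.135,24)"
```

```text
t 36.8 tcp [ 0.5331 -0.2178  0.1391] dist 72.1 ang 1.1 F [0.6 0.4 0.3] w 1.002
[[-5.8,1.6,-0.5,-0.1,0,0],[-12.3,3.4,-1.1,-0.2,0.1,-0.1],[-16.5,4.6,-1.4,-0.2,0,0],[-16.5,4.5,-1.4,-0.3,0,-0.1],[-12.4,3.4,-1.1,-0.2,0.1,-0.1],[-5.7,1.6,-0.5,-0.1,0,0],[0,0,0,0,0,0],[0,0,0,0,0,0]]
```

Both clear the fingers by more than 45 mm.

>>> servo_tool(
  series=[
    [-17, 5, -0.5, -0.1, 0, 0],
    [-14, 4.5, -0.5, -0.2, 0.1, -0.1],
    [-11, 4, -0.5, -0.2, 0, 0],
    [-8, 3, -0.5, -0.2, 0, -0.1],
    [-5, 2, 0, -0.2, 0, 0],
    [-2, 1, 0, -0.1, 0, 0],
    [0, 0, 0, 0, 0, 0],
    [0, 0, 0, 0, 0, 0],
  ],
)

```text
time: 37.47
tcp_pos: [0.5357, -0.2902, 0.1355]
orientation: [0.758, 0.653, -0.006, -0.002]
contact_force: [-0.4, 0.4, -0.8]
gripper_width: 1.0
```

```bash
python3 -c "
from h import *
plan([.5425,-.289,.065],-.135,24)"
```

```text
t 37.47 tcp [ 0.5357 -0.2902  0.1355] dist 70.8 ang 1.0 F [-0.4  0.4 -0.8] w 1.0
[[0.3,0.8,7.7,-0.1,0,-0.1],[0.6,1.7,16.5,-0.1,0.1,-0.2],[0.8,2.2,22,-0.2,0.1,-0.2],[0.5,1.6,16.5,-0.2,0.1,-0.2],[0.2,0.7,7.7,0,0,-0.1],[0,0,0,0,0,0],[0,0,0,0,0,0],[0,0,0,0,0,0]]
```

>>> servo_tool(
  series=[
    [0, 2, 0, -0.2, 0.1, -0.2],
    [0, 2.5, 0, -0.2, 0.1, -0.2],
    [0, 1, 0, -0.1, 0, -0.1],
    [0, 0, 0, 0, 0, 0],
    [0, 0, 0, 0, 0, 0],
    [0, 0, 0, 0, 0, 0],
    [0, 0, 0, 0, 0, 0],
    [0, 0, 0, 0, 0, 0],
  ],
)

```text
time: 38.13
tcp_pos: [0.543, -0.2871, 0.1355]
orientation: [0.753, 0.658, -0.0, -0.0]
contact_force: [0.2, 0.2, 0.7]
gripper_width: 0.998
```

```bash
python3 -c "
from h import *
plan([.5425,-.289,.065],-.135,24)"
```

```text
t 38.13 tcp [ 0.543  -0.2871  0.1355] dist 70.5 ang 0.1 F [0.2 0.2 0.7] w 0.998
[[-0.2,0,7.7,0,0,0],[-0.5,-0.1,16.5,0,0,0],[-0.6,0,22.1,0,0,0.1],[-0.5,-0.1,16.5,0,0,0],[-0.2,0,7.7,-0.1,0,0],[0,0,0,0,0,0],[0,0,0,0,0,0],[0,0,0,0,0,0]]
```

>>> servo_tool(
  series=[
    [-0.2, 0, 7, 0, 0, 0],
    [-0.5, 0, 15, 0, 0, 0],
    [-0.5, 0, 18, 0, 0, 0],
    [-0.3, 0, 14, 0, 0, 0],
    [0, 0, 8, 0, 0, 0],
    [0, 0, 3, 0, 0, 0],
    [0, 0, 0, 0, 0, 0],
    [0, 0, 0, 0, 0, 0],
  ],
)

```text
time: 38.8
tcp_pos: [0.5428, -0.289, 0.0665]
orientation: [0.753, 0.658, 0.0, -0.0]
contact_force: [0.5, -0.2, -0.4]
gripper_width: 1.0
```

```bash
python3 -c "
from h import *
plan([.5425,-.289,.05],-.135,24)
c=capture('wrist');cv2.imwrite('pics/w9.png',c['pixels'][:,:,::-1])"
```

```text
t 38.8 tcp [ 0.5428 -0.289   0.0665] dist 16.5 ang 0.1 F [ 0.5 -0.2 -0.4] w 1.0
[[-0.1,-0.3,16.5,0,0,0.1],[0,0,0,0,0,0],[0,0,0,0,0,0],[0,0,0,0,0,0],[0,0,0,0,0,0],[0,0,0,0,0,0],[0,0,0,0,0,0],[0,0,0,0,0,0]]
```

View pics/w9.png

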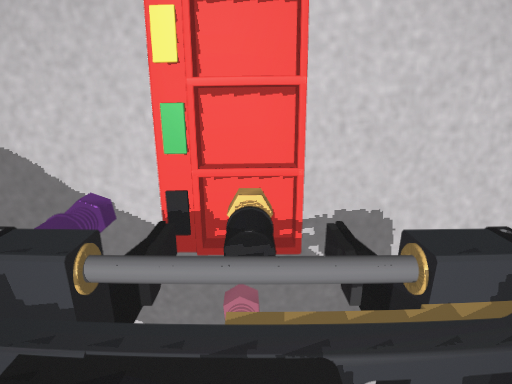

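The black cap at (249,235) is centred. Purple (80,220) and pink (241,300) are below the gripper body: 80 mm tall against 120 mm clearance.

>>> servo_tool(
  series=[
    [0, 0, 5, 0, 0, 0],
    [0, 0, 6, 0, 0, 0],
    [0, 0, 3, 0, 0, 0],
    [0, 0, 1, 0, 0, 0],
    [0, 0, 0, 0, 0, 0],
    [0, 0, 0, 0, 0, 0],
    [0, 0, 0, 0, 0, 0],
    [0, 0, 0, 0, 0, 0],
  ],
  fingers=0.4,
)

```text
time: 39.52
tcp_pos: [0.5445, -0.2896, 0.0525]
orientation: [0.753, 0.658, 0.001, 0.002]
contact_force: [-0.6, 0.5, -0.4]
gripper_width: 0.609
```

>>> servo_tool(
  series=[
    [0, 0, 0, 0, 0, 0],
    [0, 0, 0, 0, 0, 0],
    [0, 0, 0, 0, 0, 0],
    [0, 0, 0, 0, 0, 0],
    [0, 0, 0, 0, 0, 0],
    [0, 0, 0, 0, 0, 0],
    [0, 0, 0, 0, 0, 0],
    [0, 0, 0, 0, 0, 0],
  ],
  fingers=1,
  squeeze=25,
)

```text
time: 40.18
tcp_pos: [0.5446, -0.2897, 0.0528]
orientation: [0.753, 0.658, 0.001, 0.002]
contact_force: [0.1, -0.1, -0.6]
gripper_width: 0.317
```

>>> servo_tool(
  series=[
    [0, 0, -3, 0, 0, 0],
    [0, 0, -7, 0, 0, 0],
    [0, 0, -12, 0, 0, 0],
    [0, 0, -17, 0, 0, 0],
    [0, 0, -19, 0, 0, 0],
    [0, 0, -20, 0, 0, 0],
    [0, 0, -17, 0, 0, 0],
    [0, 0, -10, 0, 0, 0],
  ],
)

```text
time: 40.85
tcp_pos: [0.5414, -0.2888, 0.1639]
orientation: [0.753, 0.658, -0.0, -0.001]
contact_force: [0.6, -0.4, -2.4]
gripper_width: 0.316
```

```bash
python3 -c "
from h import *
plan([.5374,.295,.165],-.15,24)"
```

```text
t 40.85 tcp [ 0.5414 -0.2888  0.1639] dist 583.9 ang 0.9 F [ 0.6 -0.4 -2.4] w 0.316
[[8,-1.1,0,0,0,0],[17.2,-2.5,0,0,0,0],[23,-3.3,-0.1,0,0,0.1],[22.9,-3.3,0,0,0,0],[22.9,-3.3,0,0,0,0],[23,-3.3,-0.1,0,0,0.1],[22.9,-3.4,0,0,0,0],[22.9,-3.3,0,0,0,0]]
[[22.9,-3.4,-0.1,0,0,0.1],[22.9,-3.4,0,0,0,0],[23,-3.4,0,0,0,0],[22.9,-3.4,0,0,0,0.1],[22.9,-3.4,-0.1,0,0,0],[22.9,-3.5,0,0,0,0],[22.9,-3.4,0,-0.1,0,0.1],[22.9,-3.5,-0.1,0,0,0]]
[[22.9,-3.5,0,0,0,0],[22.9,-3.4,0,0,0,0.1],[22.9,-3.5,-0.1,0,0,0],[22.9,-3.6,0,0,0,0.1],[22.9,-3.5,-0.1,0,0,0],[22.9,-3.6,0,0,0,0],[22.9,-3.5,0,0,0,0.1],[22.9,-3.6,-0.1,0,0,0]]
[[22.9,-3.6,0,0,0,0],[17.2,-2.7,0,0,0,0],[8,-1.3,0,0,0,0.1],[0,0,0,0,0,0],[0,0,0,0,0,0],[0,0,0,0,0,0],[0,0,0,0,0,0],[0,0,0,0,0,0]]
```

>>> servo_tool(
  series=[
    [8, -1, 0, 0, 0, 0],
    [17, -2, -0.3, 0, 0, 0],
    [23, -3, -0.3, 0, 0, 0.1],
    [23, -3, -0.3, 0, 0, 0],
    [23, -3, -0.3, 0, 0, 0],
    [23, -3, -0.3, 0, 0, 0.1],
    [23, -3, -0.3, 0, 0, 0],
    [23, -3, -0.3, 0, 0, 0],
  ],
)

```text
time: 41.52
tcp_pos: [0.5406, -0.1216, 0.1669]
orientation: [0.758, 0.653, -0.001, 0.001]
contact_force: [0.3, -0.5, -2.7]
gripper_width: 0.314
```

>>> servo_tool(
  series=[
    [23, -3, -0.4, 0, 0, 0],
    [23, -3, -0.4, 0, 0, 0],
    [23, -3, -0.4, 0, 0, 0],
    [23, -3, -0.4, 0, 0, 0],
    [23, -3, -0.4, 0, 0, 0],
    [23, -3, -0.4, 0, 0, 0],
    [23, -3, -0.4, 0, 0, 0.1],
    [23, -3, -0.4, 0, 0, 0],
  ],
)

```text
time: 42.18
tcp_pos: [0.5371, 0.0785, 0.1653]
orientation: [0.757, 0.653, -0.003, -0.002]
contact_force: [1.3, 0.0, -2.0]
gripper_width: 0.316
```

```bash
python3 -c "
from h import *
plan([.5374,.295,.165],-.15,24)"
```

```text
t 42.18 tcp [0.5371 0.0785 0.1653] dist 216.5 ang 0.4 F [ 1.3  0.  -2. ] w 0.316
[[7.4,-1.1,0,0,0,0],[15.7,-2.3,0,0,0,0],[21,-3.1,0,-0.1,0,0],[21,-3.1,0,0,0,0],[21,-3.1,0,0,0.1,0.1],[21,-3.1,0,-0.1,0,0],[21,-3.1,0,0,0,0],[21,-3.1,0,-0.1,0,0]]
[[21,-3.2,0.1,0,0,0],[21,-3.1,0,0,0,0],[15.7,-2.3,0,0,0,0.1],[7.4,-1.1,0,-0.1,0,0],[0,0,0,0,0,0],[0,0,0,0,0,0],[0,0,0,0,0,0],[0,0,0,0,0,0]]
```

>>> servo_tool(
  series=[
    [23, -2.5, -0.5, 0, 0, 0],
    [23, -2.5, -0.5, 0, 0, 0],
    [23, -2.5, -0.5, -0.1, 0, 0],
    [23, -2.5, -0.5, 0, 0, 0],
    [22, -2.5, -0.5, 0, 0, 0.1],
    [21, -2.5, -0.5, -0.1, 0, 0],
    [20, -2.5, -0.5, 0, 0, 0],
    [18, -2, -0.5, -0.1, 0, 0],
  ],
)

```text
time: 42.85
tcp_pos: [0.5347, 0.2662, 0.1636]
orientation: [0.756, 0.654, -0.005, -0.002]
contact_force: [-0.0, 0.5, -2.8]
gripper_width: 0.316
```

>>> servo_tool(
  series=[
    [12, -1, -0.3, 0, 0, 0],
    [6, 0, 0, 0, 0, 0],
    [2, 0, 0, 0, 0, 0],
    [0, 0, 0, 0, 0, 0],
    [0, 0, 0, 0, 0, 0],
    [0, 0, 0, 0, 0, 0],
    [0, 0, 0, 0, 0, 0],
    [0, 0, 0, 0, 0, 0],
  ],
)

```text
time: 43.52
tcp_pos: [0.534, 0.2879, 0.1613]
orientation: [0.756, 0.655, -0.007, -0.002]
contact_force: [0.0, -0.4, -2.3]
gripper_width: 0.318
```

```bash
python3 -c "
from h import *
plan([.5374,.295,.165],-.15,24)"
```

```text
t 43.52 tcp [0.534  0.2879 0.1613] dist 8.7 ang 0.9 F [ 0.  -0.4 -2.3] w 0.318
[[7.5,2.3,-3.8,-0.7,0.5,0.4],[0,0,0,0,0,0],[0,0,0,0,0,0],[0,0,0,0,0,0],[0,0,0,0,0,0],[0,0,0,0,0,0],[0,0,0,0,0,0],[0,0,0,0,0,0]]
```

>>> servo_tool(
  series=[
    [2, 1, 0, -0.2, 0.1, 0.2],
    [2, 1, 0, -0.2, 0.1, 0.1],
    [1, 0, 0, -0.2, 0.1, 0],
    [0, 0, 0, 0, 0, 0],
    [0, 0, 0, 0, 0, 0],
    [0, 0, 0, 0, 0, 0],
    [0, 0, 0, 0, 0, 0],
    [0, 0, 0, 0, 0, 0],
  ],
)

```text
time: 44.18
tcp_pos: [0.5376, 0.2914, 0.1618]
orientation: [0.758, 0.652, -0.001, 0.001]
contact_force: [0.8, 0.1, -2.4]
gripper_width: 0.315
```

```bash
python3 -c "
from h import *
plan([.5374,.295,.066],-.15,24)
c=capture('wrist');cv2.imwrite('pics/w10.png',c['pixels'][:,:,::-1])"
```

```text
t 44.18 tcp [0.5376 0.2914 0.1618] dist 95.8 ang 0.1 F [ 0.8  0.1 -2.4] w 0.315
[[0.3,-0.1,8,0,0,0],[0.7,-0.1,17.1,0,0,0],[0.8,-0.2,22.8,0,0.1,0],[0.9,-0.2,22.8,0,0,0],[0.6,-0.1,17.1,0,0,0],[0.3,-0.1,8,0,0,0],[0,0,0,0,0,0],[0,0,0,0,0,0]]
```

View pics/w10.png

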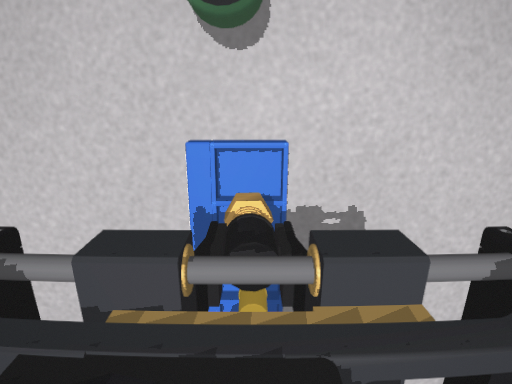

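The black fitting is held over the leftmost bay (bay at (250,175); perspective shifts the raised fitting towards the viewer). The green jar at the top is well clear. Descending.

>>> servo_tool(
  series=[
    [0.4, 0, 7, 0, 0, 0],
    [0.7, 0, 15, 0, 0, 0],
    [0.8, 0, 19, 0, 0, 0],
    [0.8, 0, 19, 0, 0, 0],
    [0.6, 0, 15, 0, 0, 0],
    [0.3, 0, 9, 0, 0, 0],
    [0, 0, 4, 0, 0, 0],
    [0, 0, 1, 0, 0, 0],
  ],
)

```text
time: 44.9
tcp_pos: [0.5386, 0.2955, 0.0675]
orientation: [0.758, 0.652, 0.0, 0.001]
contact_force: [-0.9, 0.2, -1.9]
gripper_width: 0.317
```

```bash
python3 -c "
from h import *
plan([.5374,.295,.053],-.15,24)"
```

```text
t 44.9 tcp [0.5386 0.2955 0.0675] dist 14.5 ang 0.1 F [-0.9  0.2 -1.9] w 0.317
[[-0.6,-1.2,14.5,0.1,0,0],[0,0,0,0,0,0],[0,0,0,0,0,0],[0,0,0,0,0,0],[0,0,0,0,0,0],[0,0,0,0,0,0],[0,0,0,0,0,0],[0,0,0,0,0,0]]
```

>>> servo_tool(
  series=[
    [0, -0.5, 3, 0, 0, 0],
    [0, -0.5, 3, 0, 0, 0],
    [0, 0, 2, 0, 0, 0],
    [0, 0, 2, 0, 0, 0],
    [0, 0, 1, 0, 0, 0],
    [0, 0, 1, 0, 0, 0],
    [0, 0, 1, 0, 0, 0],
    [0, 0, 1, 0, 0, 0],
  ],
)

```text
time: 45.57
tcp_pos: [0.5396, 0.2967, 0.0556]
orientation: [0.758, 0.652, 0.003, 0.001]
contact_force: [0.8, -0.0, -1.4]
gripper_width: 0.32
```

>>> servo_tool(
  series=[
    [0, 0, 1, 0, 0, 0],
    [0, 0, 0.8, 0, 0, 0],
    [0, 0, 0.8, 0, 0, 0],
    [0, 0, 0.8, 0, 0, 0],
    [0, 0, 0, 0, 0, 0],
    [0, 0, 0, 0, 0, 0],
    [0, 0, 0, 0, 0, 0],
    [0, 0, 0, 0, 0, 0],
  ],
)

```text
time: 46.23
tcp_pos: [0.5401, 0.2974, 0.0529]
orientation: [0.758, 0.652, 0.004, 0.001]
contact_force: [0.3, -0.4, -2.0]
gripper_width: 0.313
```

>>> servo_tool(
  series=[
    [0, 0, 0.8, 0, 0, 0],
    [0, 0, 0.8, 0, 0, 0],
    [0, 0, 0.8, 0, 0, 0],
    [0, 0, 0.5, 0, 0, 0],
    [0, 0, 0, 0, 0, 0],
    [0, 0, 0, 0, 0, 0],
    [0, 0, 0, 0, 0, 0],
    [0, 0, 0, 0, 0, 0],
  ],
)

```text
time: 46.9
tcp_pos: [0.5405, 0.2982, 0.0528]
orientation: [0.758, 0.652, 0.005, -0.0]
contact_force: [-0.3, -1.1, 1.2]
gripper_width: 0.317
```

Contact. Release, lift and move clear.

>>> servo_tool(
  series=[
    [0, 0, 0, 0, 0, 0],
    [0, 0, 0, 0, 0, 0],
    [0, 0, 0, 0, 0, 0],
    [0, 0, 0, 0, 0, 0],
    [0, 0, 0, 0, 0, 0],
    [0, 0, 0, 0, 0, 0],
    [0, 0, 0, 0, 0, 0],
    [0, 0, 0, 0, 0, 0],
  ],
  fingers=0.2,
)

```text
time: 47.57
tcp_pos: [0.5412, 0.2985, 0.053]
orientation: [0.758, 0.652, 0.005, 0.0]
contact_force: [-0.4, 0.7, 0.3]
gripper_width: 0.776
```

>>> servo_tool(
  series=[
    [0, 0, -8, 0, 0, 0],
    [0, 0, -16, 0, 0, 0],
    [0, 0, -20, 0, 0, 0],
    [0, 0, -22, 0, 0, 0],
    [0, 0, -22, 0, 0, 0],
    [0, 0, -22, 0, 0, 0],
    [0, 0, -18, 0, 0, 0],
    [0, 0, -10, 0, 0, 0],
  ],
  fingers=0,
)

```text
time: 48.23
tcp_pos: [0.5384, 0.2959, 0.1977]
orientation: [0.759, 0.652, 0.003, 0.0]
contact_force: [0.2, -0.1, 0.8]
gripper_width: 0.998
```

>>> servo_tool(
  series=[
    [-10, 0, 0, 0, 0, 0],
    [-20, 0, 0, 0, 0, 0],
    [-25, 0, 0, 0, 0, 0],
    [-25, 0, 0, 0, 0, 0],
    [-25, 0, 0, 0, 0, 0],
    [-25, 0, 0, 0, 0, 0],
    [-25, 0, 0, 0, 0, 0],
    [-25, 0, 0, 0, 0, 0],
  ],
)

```text
time: 48.9
tcp_pos: [0.5077, 0.1122, 0.1934]
orientation: [0.756, 0.655, 0.002, -0.0]
contact_force: [0.4, 0.6, 0.9]
gripper_width: 1.0
```

>>> servo_tool(
  series=[
    [-25, 0, 0, 0, 0, 0],
    [-25, 0, 0, 0, 0, 0],
    [-25, 0, 0, 0, 0, 0],
    [-20, 0, 0, 0, 0, 0],
    [-15, 0, 0, 0, 0, 0],
    [-8, 0, 0, 0, 0, 0],
    [-3, 0, 0, 0, 0, 0],
    [0, 0, 0, 0, 0, 0],
  ],
)

```text
time: 49.57
tcp_pos: [0.4808, -0.0246, 0.1857]
orientation: [0.759, 0.651, -0.001, -0.003]
contact_force: [-0.1, 0.1, -1.1]
gripper_width: 1.001
```

```bash
python3 -c "
from h import *
c=capture('side');crop(c['pixels'][:,:,::-1],150,70,120,130,'pics/d11.png',4.5)
c=capture('scene');crop(c['pixels'][:,:,::-1],250,100,130,110,'pics/s11.png',5)"
```

```text
(no output)
```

View pics/d11.png

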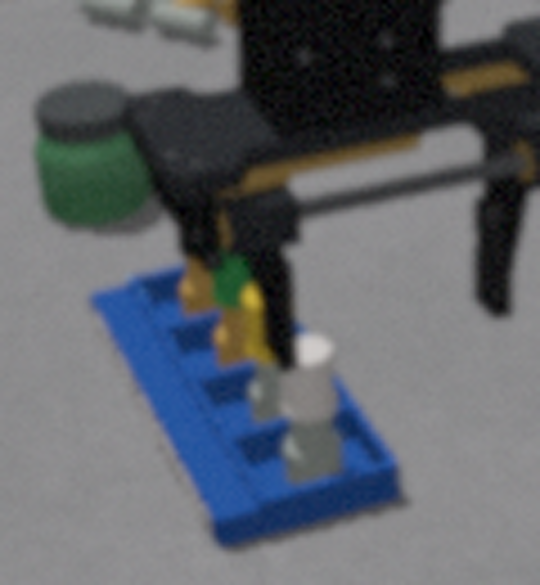

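View pics/s11.png

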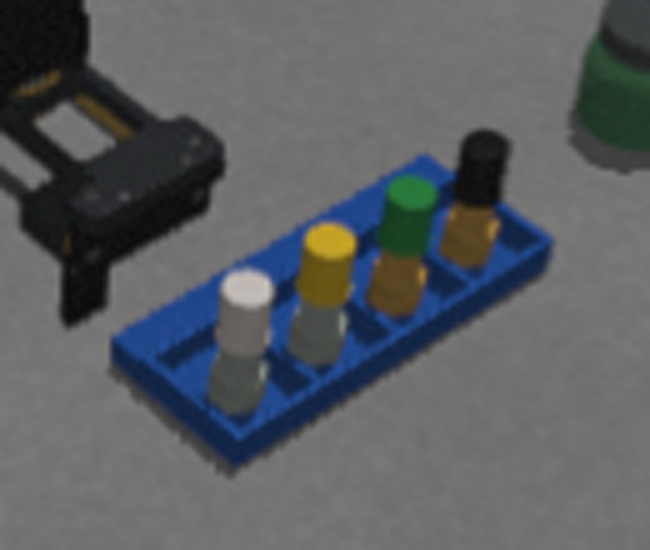

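All four stand upright with white, yellow, green, black from right to left. The scene crop has the cap tops at (246,287), (330,243), (410,195) and (484,147). I'll check positions in the bay frame, then hand in.

```bash
python3 -c "
from h import *
A=capture('scene');a=full([(246,287),(330,243),(410,195),(484,147)],250,100,5)
R=[.5255,.2057,-.146]
for i,n in enumerate(['white','yellow','green','black']):
  w=least_squares(lambda p:proj(A,[p[0],p[1],.086])[0]-a[i],[.5,.2]).x
  d=w-R[:2];c,s=np.cos(R[2]),np.sin(R[2]);print(n,'tray xy',(d@[c,s]).round(4),(d@[-s,c]).round(4))
s=sense();print(s['time'],s['contact_force'],s['gripper_width'],abs(s['qd']).max())
from bench import job_done
print(job_done())"
```

```text
white tray xy 0.0007 -0.0881
yellow tray xy 0.0042 -0.0308
green tray xy 0.0042 0.0295
black tray xy 0.002 0.09
49.7167 [-0.64994879  0.36765845 -1.16463795] 0.9964849617219259 0.006566493157898094
the job is handed in; nothing more can be done
None
```

I moved all four fittings from the red tray to the blue tray in reverse order. From the robot's right, the blue tray now holds white, yellow, green, black, and the job was handed in at 49.7 s.

- **Position:** the last scene picture puts each fitting within about 5 mm of its bay centre across the tray and 2 mm along the row.
- **Upright and released:** all four stand upright in the scene view. In the last side view the gripper hid black's cap and part of green and yellow. The gripper is open, clear of the trays and almost still.
- **Look-alikes:** I left the purple and pink ones alone.
- **Disagreements:** the two cameras differed by only a few mm on tray position. Some moves overshot or fell short by up to about 20 mm, and I corrected them in the air before lowering. No check failed.

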